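# Hang the rinsed juice bottle upside down on the drying rack

## Task

The square amber juice bottle on the worktop has just been rinsed and must drain. First push the rack's blue drip tray fully home so that it catches the drips, then turn the bottle upside down and lower it gently over the rack's free peg until its rim sits flat on the white collar, and let go. Leave the bottle already drying there, and everything else on the counter, where they are.

Things in the scene. Friction and masses are not known exactly. Their poses are not given: they have to be found in the camera images.
- bottle: rinsed open amber bottle, upright on the worktop at the start. Square flat-sided body 52 x 52 mm, 122 mm high, short shoulder, round neck 41 mm outside, 33 mm inside; 150 mm high in all; 0.15 to 0.3 kg. It lies stably on a flat side; the worktop round it is clear for that (x 0.36 to 0.50, y 0.12 to 0.40). Origin: centre of its base; z runs from the base to the mouth; x and y square to the sides
- bottle_mouth (a point): centre of the bottle's rim plane, 150 mm along its z from the base
- rack: low steel drying rack, fixed to the worktop, 150 mm deep (x) by 250 mm wide (y), slotted deck 45 mm above the worktop. Origin: on the worktop under its centre; x points from its front (tray side) to its back, y to its left
- free_peg: the empty upright peg on the rack's deck, 60 mm left or right of the rack's centre: white collar 54 mm across and 6 mm thick on the deck, then a steel post 16 mm thick with a white rounded tip 18 mm thick, whose top is 96 mm above the deck. Origin: on the peg's axis at deck height (45 mm above the worktop)
- free_peg_seat (a point): on the free peg's axis at the collar's top face, 51 mm above the worktop, where the bottle's rim comes to sit; the peg stands 90 mm above this point
- hung_bottle: an identical amber bottle already drying, loose, upside down on the rack's other peg, 120 mm from the free peg along the rack's y. Origin: centre of its base, which is on top, about 201 mm above the worktop. Behind and left of the rack stands a dark cabinet 100 mm high (from x = 0.55, y over 0.22)
- drip_tray (a joint): how far the blue drip tray stands out of the rack's front, in m: 0 fully home, 0.08 fully out; slides with about 1.5 N of friction and stays where it is left
- tray_pull (a point): front of the tray's steel bar pull at its middle, 24 mm above the worktop: the bar is 8 mm thick and 66 mm long along the rack's y, its front 24 mm ahead of the tray's front panel, which is 33 mm high; push it along the rack's x. Moves with the tray
- orange_1: orange, 74 mm, loose bystander; origin under its centre. Behind it stands a tall citrus press (from x = 0.67, y under -0.19)
- lemon_1: lemon, 78 x 55 x 56 mm, loose bystander; origin under its centre
- service_bell: counter bell, 76 mm across, 54 mm high, loose bystander; origin under its centre
- till_roll_1: white paper roll, 64 x 57 mm, loose bystander; origin under its centre. To its right a glass counter screen, higher than 0.2 m, closes off the worktop (y = -0.5 and beyond)
- mustard_pot: white pot with red lid, 61 mm across, 48 mm high, loose bystander; origin under its centre
Things that resemble listed ones, but are neither listed nor needed, are in the scene too. Leave any purple look-alike of the bottle alone.

How it is judged (in metres and radians):
On the way, in this order (a step that is already met when the one before it is completed fails the run):
1. the drip tray is pushed home (within 4 mm) (value of joint drip_tray below 0.004 m), for 0.2 s.
2. the bottle is upside down with its rim on the free peg's collar (angle between bottle's own z axis and vertical above 3.04 rad and horizontal distance between bottle_mouth and free_peg_seat below 0.012 m and z of bottle_mouth in the frame of free_peg_seat below 0.004 m), for 0.2 s.
At the end, for the whole second after the job is handed in: The drip tray is home (within 4 mm); the bottle stands still and upside down on the free peg, within about 4 degrees of upright, its rim resting on the collar (within 4 mm) and centred on the peg within 12 mm; the other bottle still hangs upright on its own peg where it was (within 15 mm) (value of joint drip_tray below 0.004 m and angle between each of bottle, hung_bottle's own z axis and vertical above 3.07 rad and horizontal distance between bottle_mouth and free_peg_seat below 0.012 m and z of bottle_mouth in the frame of free_peg_seat below 0.004 m and linear speed of bottle below 0.02 m/s and distance of hung_bottle from where it was at the start of the episode below 0.015 m); the robot touches nothing.
It fails at once if the bottle struck the peg or its collar hard (over 45 N) (contact force between bottle and free_peg above 45 N).
It fails at once if the bottle was let fall onto the peg's collar (faster than 0.4 m/s over the last 60 mm) (angle between bottle's own z axis and vertical above 2.6 rad and horizontal distance between bottle_mouth and free_peg_seat below 0.03 m and z of bottle_mouth in the frame of free_peg_seat below 0.06 m and linear speed of bottle above 0.4 m/s).
It fails at once if the bottle already drying was knocked (over 25 mm) (distance of hung_bottle from where it was at the start of the episode above 0.025 m).
It fails at once if something else on the counter was pushed over 30 mm (distance of any of orange_1, lemon_1, service_bell, till_roll_1, mustard_pot from where it was at the start of the episode above 0.03 m).
It also fails if it takes over 72 s, if anything falls off the work surface, if the arm or the gripper's body presses on something with over 40 N, if the wrist force passes 120 N, or if a joint passes its speed limit or range.

## Robot

A 6-joint arm with a two-finger parallel gripper is mounted at the origin on a cart in front of the work surface, level with it; the furniture and walls round the work are solid. World frame = base frame: x ahead of the robot, y to its left, z up, the work surface at z = 0. Lengths are in m, angles in degrees, forces in N, time in s.
With the tool pointing down it reaches from about 0.4 to 0.825 m from the base axis. Payload 7 kg.
Tool frame: the origin (TCP) lies on the centre line of the jaws, within the pads' length; the fingertips stand 11 mm ahead of it and the grasp point (between the pads) lies 8 mm behind it; z points along the fingers, y is the line along which they close (so a half turn about z gives the same grasp; the last joint's range is limited). The gripper opens to 88 mm and grips with 3 to 60 N. Pads are 19 mm wide; open, the fingers measure 130 mm over their backs; the gripper's body (78 mm by 193 mm) begins 47 mm behind the grasp point.
Start: joints at [80.965, 20.546, 0.682, 0, -70.136, -16.507], TCP at [0.291, 0.609, 0.238] pointing down, gripper open.
Joint ranges: [-176.03, 176.03], [-82.01, 121.73], [-58.28, 71.71], [-173.87, 95.51], [-174.79, -0.11], [-173.66, 173.66]. Speed limits (degrees/s): [136.94, 136.94, 172.46, 180, 180, 180].

## Interface

Orientations are given as [roll, pitch, yaw] about the fixed x, y, z axes, in that order (R = Rz(yaw) Ry(pitch) Rx(roll)).
In Python, from plant import r, capture, camera_model, job gives the robot as it stands.
- The arm moves only by the tool drive_tool, never from a script. Its argument "increments" is a list that holds one entry, the list of rows, each a list of 5 numbers: the gripper's target within -1 to 1 (fully open at 1, half-way at 0, shut at -1), then the shift along the tool's x, y, z scaled (see below), then the turn about the tool's z scaled (see below). In form: [[[gripper, tx, ty, tz, roll], ...]]. A call has 1 to 5 rows; each row is the pose to reach, as a shift and turn from the pose commanded when the call began, along the tool's axes at that moment, turning the shorter way round; what a row does not reach only later rows make up. The controller multiplies each number of a shift by 120 mm and each number of a turn by 360 degrees. A row lasts 1/8 s, in which the tool goes at most 62.5 mm and 10.7 degrees, less where a joint would pass 70% of its speed; a pose out of reach is approached as far as the arm can. A call with a number of a shift or a turn outside -1 to 1 is refused whole. A call with a gripper value outside its range is refused whole. The fingers move at their own pace and stop on an object; "squeeze" is the grip in N (left out, the last holds). Time passes only in rows, so rows that repeat a pose let the fingers close. It gives the time, the measured TCP pose, the force, the opening and the grip force at its end, in the units of the state.
- r.get_state(): the state, without advancing time (a new reading comes with each control period).
- capture(name): name is "scene" or "top" or "wrist"; returns the picture (480x640x3 uint8, red, green, blue); there is no depth.
- camera_model(name): a dict with "camera_matrix" (3x3 intrinsics, pixels), "k1" (the pictures are not rectified: a ray, as slopes to the right and down, at radius r is drawn at 1 + k1 r^2 times it, then the intrinsics apply), "rvec" (rotation vector, rad) and "tvec" (3), from world to camera coordinates, as OpenCV has them. Camera axes: x right, y down, z forward; pixel columns grow to the right and rows downward; lengths in m; the calibration is good to about 2 mm. A picture is of the moment at which its call begins: read the wrist's pose just before it. camera_model takes no time and is no camera call; for the wrist camera it gives the pose at the moment of the call.
- job.close_job(): hands the job in; it is judged then, once.
The state is a dict: "time_s": time; "joints": joint angles; "qd": joint speeds; "joint_torque": joint torques, N m; "tcp_pos": TCP position; "eef_rot": TCP orientation; "contact_force": force on the tool from outside, world axes, zero at the start; "moment": the same for the moment, N m; "gripper_width": finger opening in m; "gripper_force": force on a finger pad.
Only numpy, scipy, OpenCV 4.12 (cv2) and the standard library are available. Lean on these libraries where they do the work, as an engineer would, in place of code of your own. Each camera call takes 0.05 s, during which the arm holds its last target. There are 200 camera calls.

## Working session

There is one attempt and no reset: what is moved stays moved. The work goes in short steps, Python scripts to look and compute and a tool call to move; the robot and the scene stay as the last step left them, time stands still between calls to the robot, and variables do not carry over. Pictures are saved under pics/ and viewed, at most 10 in all, crops included, and the job is handed in when it is done.

Besides the shell and the picture viewer there is one more tool, called after "Emit:" as a command line: name --argument value ..., lists and objects as JSON in quotes. drive_tool: Moves the arm, as the interface text tells. Its arguments: {"type":"object","properties":{"increments":{"type":"array"},"squeeze":{"type":"number"}},"required":["increments"]}

```bash
ls; mkdir -p pics; python3 - <<'E'
from plant import r,capture,camera_model,job
import cv2,numpy as np
print(r.get_state())
for n in ("scene","top"):
    im=capture(n); cv2.imwrite(f"pics/{n}0.png",im[:,:,::-1]); m=camera_model(n)
    R=cv2.Rodrigues(np.array(m["rvec"]))[0]; print(n,m,-R.T@np.array(m["tvec"]).ravel())
E
```

```text
pics
{'time_s': 0.0, 'joints': array([ 8.09639743e+01,  2.05913613e+01,  6.33841068e-01, -2.12187934e-02,
       -7.01374349e+01, -1.65039588e+01]), 'qd': array([-0.0051571 , -0.03336628, -0.06051033,  0.03076418,  0.04860669,
        0.02088132]), 'joint_torque': array([ 1.12059966e-03, -5.82713699e+01,  2.93068725e+01,  6.99735671e+00,
        7.16081529e-03, -1.50202518e-04]), 'tcp_pos': array([0.2908627 , 0.60858048, 0.23662058]), 'eef_rot': array([ 1.79903290e+02, -7.85256201e-03, -2.55472038e+01]), 'contact_force': array([ 0.42244325, -0.08927039,  1.19860912]), 'moment': array([-0.00851617, -0.02962874,  0.04047636]), 'gripper_force': 0.0, 'gripper_width': 0.08776405603222562}
scene {'camera_matrix': array([[593.64874609,   0.        , 321.50718335],
       [  0.        , 593.64874609, 237.18433112],
       [  0.        ,   0.        ,   1.        ]]), 'k1': -0.003928561638873666, 'rvec': array([ 2.27854591,  0.97791658, -0.36772892]), 'tvec': array([-0.31066354, -0.23107223,  1.74236765])} [ 1.16364349 -0.6560517   1.18375725]
top {'camera_matrix': array([[534.9774926 ,   0.        , 307.69903837],
       [  0.        , 534.9774926 , 243.95850556],
       [  0.        ,   0.        ,   1.        ]]), 'k1': -0.05649609057498472, 'rvec': array([ 2.1696661 , -2.13198723,  0.16673739]), 'tvec': array([-0.08978062,  0.54340998,  1.48473855])} [ 0.32490449 -0.06691098  1.54847135]
```

View pics/scene0.png

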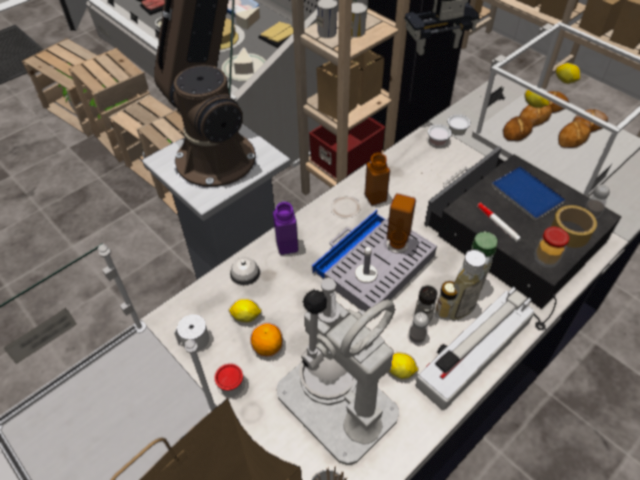

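View pics/top0.png

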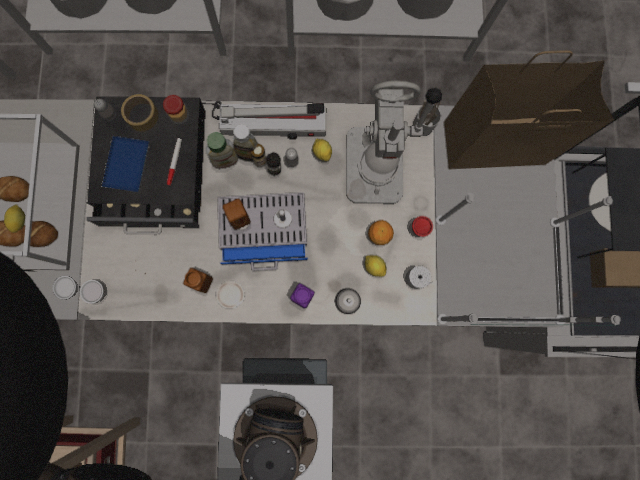

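Top view: amber upright bottle at about (197,280), open neck visible. The hung amber bottle is at (236,213), on the rack. The purple look-alike is at (302,295). The free peg is at (283,217) and the tray pull at (264,268). The amber bottle at (197,280) fits: it is amber and on the worktop, not on the rack. I'll confirm with one enlarged crop and measure.

```bash
cat > h.py <<'E'
import cv2,numpy as np
from plant import r,capture,camera_model,job
def cam(n):
    m=camera_model(n); return m["camera_matrix"],m["k1"],cv2.Rodrigues(np.array(m["rvec"]))[0],np.array(m["tvec"]).ravel(),m
def ray(M,uv):
    K,k1,R,t,_=M; d=np.array([k1,0,0,0,0.])
    p=cv2.undistortPoints(np.array(uv,float).reshape(-1,1,2),K,d)[:,0]
    D=np.c_[p,np.ones(len(p))]@R; return -R.T@t,D
def onz(M,uv,z):
    c,D=ray(M,uv); return c+D*((z-c[2])/D[:,2])[:,None]
def proj(M,P):
    return cv2.projectPoints(np.array(P,float).reshape(-1,3),M[4]["rvec"],M[4]["tvec"],M[0],np.array([M[1],0,0,0,0.]))[0][:,0]
def tri(Ms,uvs):
    A=0;b=0
    for M,uv in zip(Ms,uvs):
        c,D=ray(M,[uv]); d=D[0]/np.linalg.norm(D[0]); P=np.eye(3)-np.outer(d,d); A=A+P; b=b+P@c
    return np.linalg.solve(A,b)
E
python3 - <<'E'
from h import *
T=cv2.imread("pics/top0.png");S=cv2.imread("pics/scene0.png")
a=cv2.resize(T[190:310,170:320],(750,600),interpolation=cv2.INTER_CUBIC);cv2.imwrite("pics/c1.png",a)
b=cv2.resize(S[145:320,260:460],(800,600)[:2],interpolation=cv2.INTER_CUBIC);b=cv2.resize(S[145:305,260:460],(750,600),interpolation=cv2.INTER_CUBIC);cv2.imwrite("pics/c2.png",b)
E
```

```text
(no output)
```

View pics/c1.png

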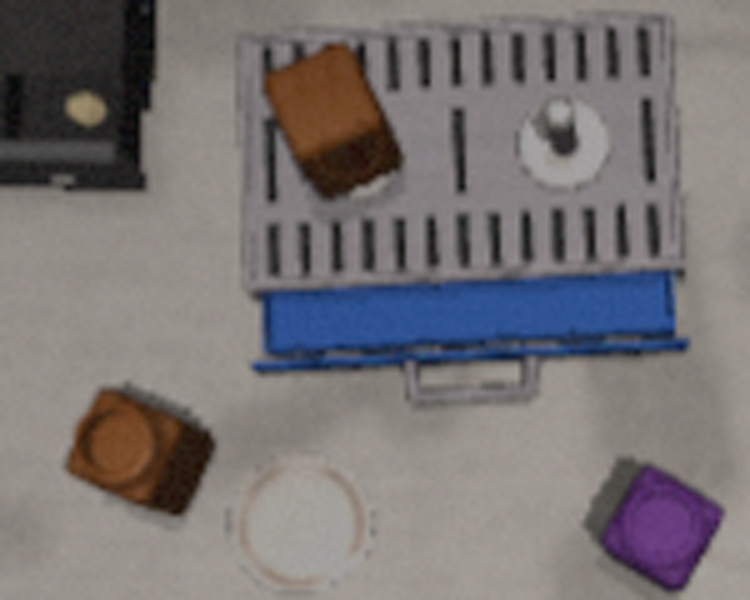

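View pics/c2.png

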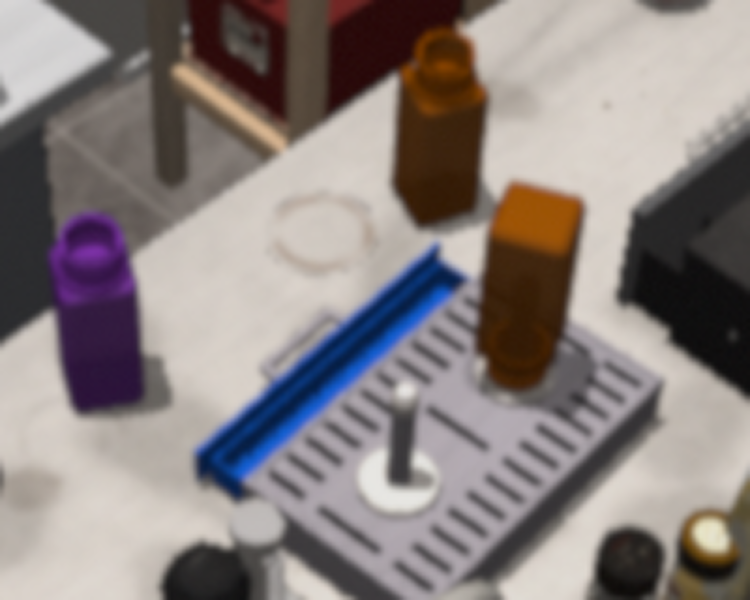

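```bash
python3 - <<'E'
from h import *
T=cam("top");S=cam("scene")
t=lambda *p:np.array(p,float)/5+[170,190]; s=lambda *p:np.array(p,float)/3.75+[260,145]
np.set_printoptions(precision=4,suppress=True)
c=onz(T,t((240,38),(670,17),(682,270),(250,290)),.045);print("rack",c,c.mean(0),[np.linalg.norm(c[i]-c[(i+1)%4]) for i in range(4)])
print("collar top",onz(T,t((563,143)),.051),"scene",onz(S,s((398,481)),.051))
print("tip",tri([T,S],[t((558,103))[0],s((402,392))[0]]), onz(T,t((558,103)),.138))
print("mouth T",onz(T,t((119,447)),.15),"S",onz(S,s((446,53)),.15), tri([T,S],[t((119,447))[0],s((446,53))[0]]))
print("pull",onz(T,t((412,402),(535,395)),.028))
print("panel top",onz(T,t((255,368),(688,346)),.033))
print("shoulder corners T",onz(T,t((66,467),(110,387)),.122), "base",onz(T,t((180,515),(213,440)),0))
print("hung base corners",onz(T,t((266,92),(343,43),(385,128),(306,165)),.201))
im=cv2.imread("pics/top0.png");hsv=cv2.cvtColor(im,cv2.COLOR_BGR2HSV)
m=((hsv[...,0]>4)&(hsv[...,0]<16)&(hsv[...,1]>130)&(hsv[...,2]>40)).astype(np.uint8)
sub=m[262:296,178:218];ct=max(cv2.findContours(sub,0,2)[0],key=cv2.contourArea)
q=cv2.approxPolyDP(ct,2,True)[:,0]+[178,262];print(q.tolist())
E
```

```text
rack [[ 0.6742  0.1801  0.045 ]
 [ 0.6911 -0.0671  0.045 ]
 [ 0.544  -0.0765  0.045 ]
 [ 0.528   0.1683  0.045 ]] [0.6093 0.0512 0.045 ] [np.float64(0.24773781807707412), np.float64(0.14747198746895798), np.float64(0.24533561400852666), np.float64(0.14663600046044703)]
collar top [[ 0.6149 -0.0075  0.051 ]] scene [[ 0.6199 -0.012   0.051 ]]
tip [ 0.6184 -0.0096  0.1379] [[ 0.6199 -0.0077  0.138 ]]
mouth T [[0.4296 0.2173 0.15  ]] S [[0.4392 0.2161 0.15  ]] [0.4319 0.221  0.1413]
pull [[0.4676 0.076  0.028 ]
 [0.4729 0.006  0.028 ]]
panel top [[ 0.4849  0.1655  0.033 ]
 [ 0.502  -0.0808  0.033 ]]
shoulder corners T [[0.4205 0.2508 0.122 ]
 [0.4638 0.2293 0.122 ]] base [[0.4022 0.2107 0.    ]
 [0.446  0.1933 0.    ]]
hung base corners [[0.6098 0.1399 0.201 ]
 [0.6362 0.1012 0.201 ]
 [0.592  0.078  0.201 ]
 [0.572  0.1178 0.201 ]]
[[191, 268], [185, 276], [184, 284], [197, 290], [204, 286], [207, 289], [202, 284], [211, 278], [210, 280], [205, 274]]
```

Emit:
drive_tool --increments '[[[-1,0.26,0.3,0,0],[-1,0.53,0.6,0,0],[-1,0.79,0.9,0,0],[-1,0.79,0.9,0,0]]]'

```text
time_s: 0.6
tcp_pos: [0.3305, 0.4678, 0.238]
eef_rot: [180.0, 0.0, -25.7]
contact_force: [0.2, -0.2, 1.0]
gripper_width: 0.053
gripper_force: 0.0
```

Emit:
drive_tool --increments '[[[-1,0.26,0.3,0,0],[-1,0.53,0.6,0,0],[-1,0.79,0.9,0,0],[-1,0.79,0.9,0,0]]]'

```text
time_s: 1.1
tcp_pos: [0.3693, 0.3303, 0.2377]
eef_rot: [-180.0, 0.0, -25.7]
contact_force: [0.0, -0.4, 0.9]
gripper_width: 0.0132
gripper_force: 0.0
```

Emit:
drive_tool --increments '[[[-1,0.26,0.3,0,0],[-1,0.53,0.6,0,0],[-1,0.79,0.9,0,0],[-1,0.79,0.9,0,0]]]'

```text
time_s: 1.6
tcp_pos: [0.4084, 0.1927, 0.2376]
eef_rot: [180.0, 0.0, -25.7]
contact_force: [-0.3, -0.5, 0.1]
gripper_width: 0.0004
gripper_force: 0.0
```

Emit:
drive_tool --increments '[[[-1,0.26,0.3,0,0],[-1,0.53,0.6,0,0],[-1,0.79,0.9,0,0],[-1,0.79,0.9,0,0]]]'

```text
time_s: 2.1
tcp_pos: [0.4477, 0.0546, 0.2373]
eef_rot: [180.0, 0.0, -25.7]
contact_force: [-0.1, -1.2, 0.3]
gripper_width: 0.0006
gripper_force: 0.0
```

Emit:
drive_tool --increments '[[[-1,0,0,0,-0.025],[-1,0,0,0,-0.05],[-1,0,0,0,-0.075],[-1,0,0,0,-0.1],[-1,0,0,0,-0.126]]]'

```text
time_s: 2.72
tcp_pos: [0.4473, 0.0576, 0.2375]
eef_rot: [-180.0, -0.0, 20.2]
contact_force: [0.1, 0.7, 0.1]
gripper_width: 0.0006
gripper_force: 0.0
```

```bash
python3 - <<'E'
from h import *
np.set_printoptions(precision=3,suppress=True)
im=cv2.imread("pics/top0.png");hsv=cv2.cvtColor(im,cv2.COLOR_BGR2HSV);T=cam("top")
m=((hsv[...,0]>130)&(hsv[...,0]<165)&(hsv[...,1]>80)).astype(np.uint8)
ct=max(cv2.findContours(m,0,2)[0],key=cv2.contourArea)
b=cv2.boxPoints(cv2.minAreaRect(ct));print(onz(T,b,.122),onz(T,[b.mean(0)],.122))
y=np.deg2rad(20.2);x_=np.array([np.cos(y),np.sin(y)]);y_=np.array([-np.sin(y),np.cos(y)])
for a in(-.039,.039):
  for c in(-.0965,.0965):print(np.array([.440,.055])+a*x_+c*y_)
E
```

```text
[[ 0.386 -0.032  0.122]
 [ 0.429 -0.057  0.122]
 [ 0.404 -0.101  0.122]
 [ 0.361 -0.075  0.122]] [[ 0.395 -0.066  0.122]]
[ 0.437 -0.049]
[0.37  0.132]
[ 0.51  -0.022]
[0.443 0.159]
```

Emit:
drive_tool --increments '[[[-1,-0.02,-0.09,0,-0.022],[-1,-0.02,-0.09,0.3,-0.022],[-1,-0.02,-0.09,0.6,-0.022],[-1,-0.02,-0.09,0.9,-0.022],[-1,-0.02,-0.09,0.9,-0.022]]]'

```text
time_s: 3.35
tcp_pos: [0.4397, 0.0656, 0.1276]
eef_rot: [180.0, 0.3, 27.8]
contact_force: [0.1, -0.0, 0.8]
gripper_width: 0.0005
gripper_force: 0.0
```

Emit:
drive_tool --increments '[[[-1,0,0,0.2,0],[-1,0,0,0.4,0],[-1,0,0,0.6,0],[-1,0,0,0.75,0],[-1,0,0,0.88,0]]]'

```text
time_s: 3.98
tcp_pos: [0.4425, 0.0667, 0.0248]
eef_rot: [180.0, -0.1, 27.8]
contact_force: [1.0, 0.2, 0.9]
gripper_width: 0.0004
gripper_force: 0.0
```

Emit:
drive_tool --increments '[[[-1,0.06,0.027,0,0],[-1,0.12,0.054,0,0],[-1,0.18,0.08,0,0],[-1,0.24,0.107,0,0],[-1,0.27,0.12,0,0]]]'

```text
time_s: 4.6
tcp_pos: [0.4772, 0.0675, 0.0243]
eef_rot: [180.0, -0.0, 27.7]
contact_force: [-2.2, 0.3, 0.6]
gripper_width: 0.0005
gripper_force: 0.8
```

```bash
python3 - <<'E'
from h import *
np.set_printoptions(precision=4,suppress=True)
print(r.get_state()["tcp_pos"],r.get_state()["contact_force"])
a=capture("top")[:,:,::-1];cv2.imwrite("pics/t1.png",a);w=capture("scene")[:,:,::-1]
cv2.imwrite("pics/m1.png",cv2.resize(a[190:310,170:320],(750,600),interpolation=cv2.INTER_CUBIC))
E
```

```text
[0.4772 0.0675 0.0243] [-2.2346  0.2582  0.5812]
```

View pics/m1.png

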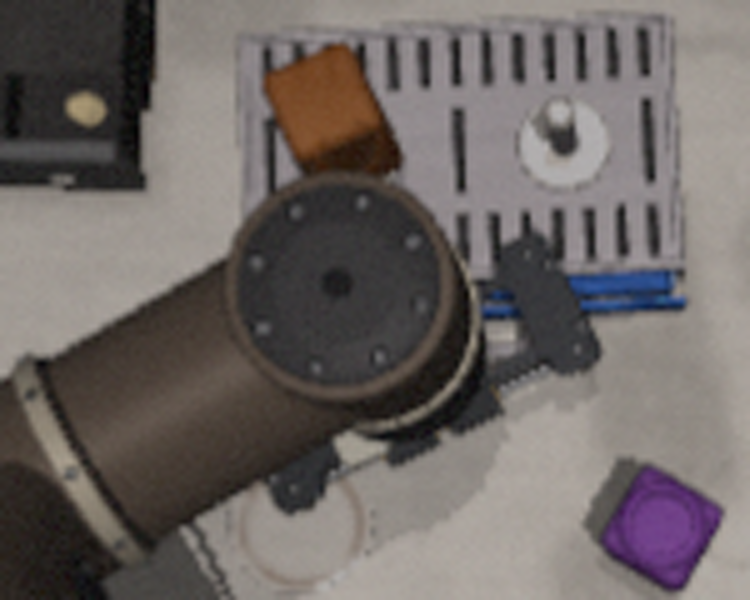

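The tray is moving: the panel at (580,305) now stands about 15 to 20 mm proud of the rack front, and the gripper is clear of the hung bottle and the purple one. Pushing on.

Emit:
drive_tool --increments '[[[-1,0.03,0.013,0,0],[-1,0.06,0.027,0,0],[-1,0.09,0.04,0,0],[-1,0.09,0.04,0,0]]]'

```text
time_s: 5.2
tcp_pos: [0.4886, 0.0682, 0.0239]
eef_rot: [180.0, -0.0, 27.7]
contact_force: [-1.5, -0.9, 0.7]
gripper_width: 0.0003
gripper_force: 0.2
```

Emit:
drive_tool --increments '[[[-1,0.02,0.009,0,0],[-1,0.03,0.013,0,0],[-1,0.03,0.013,0,0]]]'

```text
time_s: 5.58
tcp_pos: [0.492, 0.0684, 0.0239]
eef_rot: [-180.0, 0.0, 27.7]
contact_force: [-0.4, 0.0, 0.2]
gripper_width: 0.0
gripper_force: 0.8
```

Emit:
drive_tool --increments '[[[-1,0.02,0.009,0,0],[-1,0.03,0.013,0,0],[-1,0.03,0.013,0,0]]]'

```text
time_s: 5.95
tcp_pos: [0.493, 0.0679, 0.0234]
eef_rot: [-179.9, 0.3, 27.7]
contact_force: [-11.7, 2.7, 6.8]
gripper_width: 0.0007
gripper_force: 5.7
```

Emit:
drive_tool --increments '[[[-1,0.02,0.009,0,0],[-1,0.03,0.013,0,0],[-1,0.03,0.013,0,0]]]'

```text
time_s: 6.32
tcp_pos: [0.4936, 0.0672, 0.0227]
eef_rot: [-179.9, 0.6, 27.6]
contact_force: [-22.0, 5.6, 14.1]
gripper_width: 0.0005
gripper_force: 10.9
```

Emit:
drive_tool --increments '[[[-1,-0.1,-0.045,0,0],[-1,-0.23,-0.1,0,0],[-1,-0.23,-0.1,-0.25,0],[-1,-0.23,-0.1,-0.55,0],[-1,-0.23,-0.1,-0.85,0]]]'

```text
time_s: 6.95
tcp_pos: [0.4695, 0.0668, 0.1272]
eef_rot: [180.0, -0.0, 27.8]
contact_force: [0.3, 1.4, -0.6]
gripper_width: 0.0006
gripper_force: 0.0
```

Emit:
drive_tool --increments '[[[1,0,0,-0.3,0],[1,0,0,-0.6,0],[1,0,0,-0.9,0],[1,0,0,-0.95,0.025],[1,0,0,-0.95,0.05]]]'

```text
time_s: 7.58
tcp_pos: [0.47, 0.067, 0.241]
eef_rot: [-179.9, -0.2, 9.4]
contact_force: [-0.1, 0.0, -1.5]
gripper_width: 0.0449
gripper_force: 0.0
```

Emit:
drive_tool --increments '[[[1,0,0,0,0.028],[1,0,0,0,0.056],[1,0,0,0,0.084],[1,0,0,0,0.112],[1,0,0,0,0.14]]]'

```text
time_s: 8.2
tcp_pos: [0.4696, 0.0668, 0.24]
eef_rot: [-179.9, -0.0, -41.0]
contact_force: [-0.2, -0.6, -0.3]
gripper_width: 0.087
gripper_force: 0.0
```

Emit:
drive_tool --increments '[[[1,0,0,0,0.028],[1,0,0,0,0.056],[1,0,0,0,0.084],[1,0,0,0,0.112],[1,0,0,0,0.14]]]'

```text
time_s: 8.82
tcp_pos: [0.4696, 0.0668, 0.24]
eef_rot: [-179.9, 0.0, -91.4]
contact_force: [-0.0, -0.3, 0.3]
gripper_width: 0.0877
gripper_force: 0.0
```

Emit:
drive_tool --increments '[[[1,0,0,0,0.028],[1,0,0,0,0.056],[1,0,0,0,0.063],[1,0,0,0,0.063]]]'

```text
time_s: 9.32
tcp_pos: [0.4696, 0.0668, 0.24]
eef_rot: [-180.0, 0.0, -113.7]
contact_force: [0.4, -0.5, 0.1]
gripper_width: 0.0874
gripper_force: 0.0
```

```bash
python3 - <<'E'
from h import *
np.set_printoptions(precision=4,suppress=True)
s=r.get_state();print(s["joints"],s["tcp_pos"],s["eef_rot"])
a=capture("top")[:,:,::-1];cv2.imwrite("pics/t2.png",a);W=cam("wrist");w=capture("wrist")[:,:,::-1];cv2.imwrite("pics/w2.png",w)
print(-W[2].T@W[3]); print(proj(W,[[.617,-.0095,.051],[.433,.22,.15],[.47,.04,.028]]))
E
```

```text
[ 31.9524   1.1564 -23.4801   0.0075 -65.3177 -55.6667] [0.4696 0.0668 0.24  ] [-179.9686    0.0339 -113.7111]
[0.4413 0.0032 0.3871]
[[137.9291 208.4679]
 [449.7075 412.8242]
 [310.2364 188.9911]]
```

View pics/w2.png

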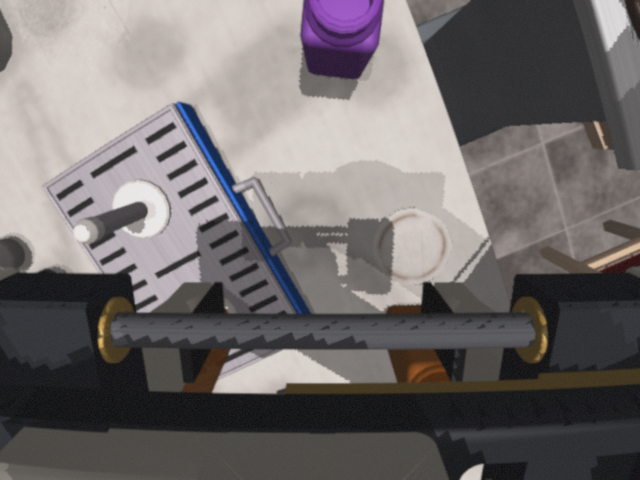

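Tray home: in this wrist view the blue panel lies flush along the rack front (180,105)-(300,310). The collar centre at (140,209) agrees with the computed peg (138,208). Moving over the amber bottle.

Emit:
drive_tool --increments '[[[1,-0.25,0.2,0,0],[1,-0.5,0.4,0,0],[1,-0.75,0.6,0,0],[1,-1,0.79,0,0],[1,-1,0.79,0,0]]]'

```text
time_s: 10.05
tcp_pos: [0.431, 0.2167, 0.2399]
eef_rot: [-180.0, 0.0, -113.5]
contact_force: [-0.4, -0.9, 0.2]
gripper_width: 0.0876
gripper_force: 0.0
```

Emit:
drive_tool --increments '[[[1,-0.05,0,0.25,0],[1,-0.05,0,0.5,0],[1,-0.05,0,0.75,0],[1,-0.05,0,0.95,0],[1,-0.05,0,1,0]]]'

```text
time_s: 10.68
tcp_pos: [0.4333, 0.2191, 0.1187]
eef_rot: [180.0, -0.1, -113.7]
contact_force: [0.7, -0.6, 0.7]
gripper_width: 0.0874
gripper_force: 0.0
```

```bash
python3 - <<'E'
from h import *
np.set_printoptions(precision=4,suppress=True)
s=r.get_state();print(s["tcp_pos"],s["eef_rot"],s["contact_force"])
W=cam("wrist");w=capture("wrist")[:,:,::-1];sc=capture("scene")[:,:,::-1][130:260,310:440]
cv2.imwrite("pics/m3.png",np.hstack([cv2.resize(w,(400,300)),cv2.resize(sc,(300,300))]))
print(onz(W,[[0,0]],0)[0],onz(cam("wrist"),[[320,240]],.15))
T=cam("top")
E
```

```text
[0.4333 0.2191 0.1187] [ 179.9514   -0.1484 -113.7427] [ 0.7176 -0.5899  0.6641]
[ 0.5649 -0.0227  0.    ] [[0.4186 0.1841 0.15  ]]
```

View pics/m3.png

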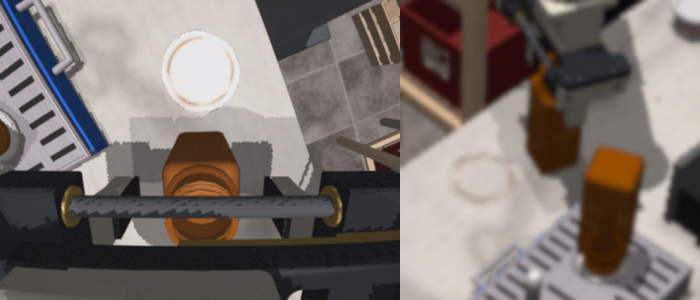

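Emit:
drive_tool --increments '[[[1,0,0,0.07,0],[1,0,0,0.13,0],[-0.6,0,0,0.13,0],[-0.6,0,0,0.13,0],[-0.6,0,0,0.13,0]]]' --squeeze 15

```text
time_s: 11.4
tcp_pos: [0.434, 0.2205, 0.1046]
eef_rot: [-180.0, 0.0, -113.7]
contact_force: [0.2, -0.0, 1.0]
gripper_width: 0.0629
gripper_force: 0.0
```

Emit:
drive_tool --increments '[[[-0.6,0,0,0,0],[-0.6,0,0,0,0],[-0.6,0,0,-0.05,0],[-0.6,0,0,-0.1,0],[-0.6,0,0,-0.2,0]]]' --squeeze 15

```text
time_s: 12.02
tcp_pos: [0.4336, 0.2201, 0.1287]
eef_rot: [180.0, -0.1, -113.7]
contact_force: [0.2, 0.2, -1.8]
gripper_width: 0.0518
gripper_force: 14.9
```

Emit:
drive_tool --increments '[[[-0.6,0.06,0.01,0,-0.016],[-0.6,0.12,0.015,0,-0.033],[-0.6,0.19,0.025,0,-0.05],[-0.6,0.19,0.025,0,-0.066],[-0.6,0.19,0.025,0,-0.066]]]'

```text
time_s: 12.65
tcp_pos: [0.4221, 0.2008, 0.1291]
eef_rot: [-180.0, 0.0, -90.0]
contact_force: [0.1, -0.1, -2.2]
gripper_width: 0.0521
gripper_force: 14.9
```

Emit:
drive_tool --increments '[[[-0.6,0,0,0.07,0],[-0.6,0,0,0.14,0],[-0.6,0,0,0.18,0],[-0.6,0,0,0.2,0],[-0.6,0,0,0.2,0]]]'

```text
time_s: 13.28
tcp_pos: [0.422, 0.2007, 0.1045]
eef_rot: [-180.0, -0.0, -90.0]
contact_force: [-0.1, -1.5, 2.1]
gripper_width: 0.0524
gripper_force: 14.9
```

Emit:
drive_tool --increments '[[[-0.6,0,0,0,0],[-0.6,0,0,0,0],[-0.6,-0.08,0,-0.012,0],[-0.6,-0.165,0,-0.018,0],[-0.6,-0.165,0,-0.018,0]]]' --squeeze 3

```text
time_s: 13.9
tcp_pos: [0.4223, 0.2218, 0.1066]
eef_rot: [-180.0, 0.0, -89.9]
contact_force: [0.6, 0.4, 1.8]
gripper_width: 0.052
gripper_force: 3.0
```

Emit:
drive_tool --increments '[[[-0.6,-0.08,0,0.002,0],[-0.6,-0.165,0,0.005,0],[-0.6,-0.25,0,0.018,0],[-0.6,-0.33,0,0.035,0],[-0.6,-0.33,0,0.035,0]]]'

```text
time_s: 14.52
tcp_pos: [0.4219, 0.2609, 0.102]
eef_rot: [180.0, 0.0, -89.9]
contact_force: [0.3, 0.7, -0.2]
gripper_width: 0.0522
gripper_force: 3.0
```

```bash
python3 - <<'E'
from h import *
np.set_printoptions(precision=4,suppress=True)
s=r.get_state();print(s["tcp_pos"],s["contact_force"],s["gripper_force"])
w=capture("wrist")[:,:,::-1];sc=capture("scene")[:,:,::-1][110:240,320:450]
cv2.imwrite("pics/m4.png",np.hstack([cv2.resize(w,(400,300)),cv2.resize(sc,(300,300),interpolation=cv2.INTER_CUBIC)]))
E
```

```text
[0.4219 0.2609 0.102 ] [ 0.313   0.7247 -0.1527] 3.0001425370573997
```

View pics/m4.png

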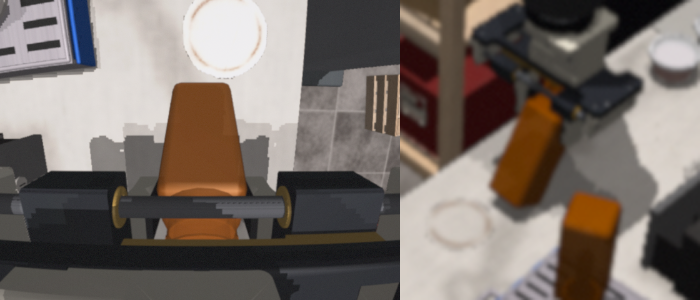

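The bottle is tilting about its base edge as planned, at about 30°. I'll continue the arc down to lying.

Emit:
drive_tool --increments '[[[-0.6,-0.12,0,0.045,0],[-0.6,-0.23,0,0.103,0],[-0.6,-0.33,0,0.18,0],[-0.6,-0.42,0,0.263,0],[-0.6,-0.42,0,0.263,0]]]'

```text
time_s: 15.25
tcp_pos: [0.4214, 0.3109, 0.0694]
eef_rot: [179.9, -0.1, -89.9]
contact_force: [0.5, -0.0, -2.0]
gripper_width: 0.0524
gripper_force: 3.0
```

Emit:
drive_tool --increments '[[[-0.6,-0.08,0,0.1,0],[-0.6,-0.147,0,0.2,0],[-0.6,-0.2,0,0.32,0],[-0.6,-0.234,0,0.42,0],[-0.6,-0.234,0,0.42,0]]]'

```text
time_s: 15.88
tcp_pos: [0.4215, 0.3382, 0.0191]
eef_rot: [179.9, -0.1, -90.0]
contact_force: [0.2, 0.2, -2.1]
gripper_width: 0.0521
gripper_force: 3.0
```

```bash
python3 - <<'E'
from h import *
np.set_printoptions(precision=4,suppress=True)
s=r.get_state();print(s["tcp_pos"],s["contact_force"],s["gripper_force"])
w=capture("wrist")[:,:,::-1];sc=capture("scene")[:,:,::-1][110:240,320:450]
cv2.imwrite("pics/m5.png",np.hstack([cv2.resize(w,(400,300)),cv2.resize(sc,(300,300),interpolation=cv2.INTER_CUBIC)]))
E
```

```text
[0.4215 0.3382 0.0191] [ 0.2122  0.1772 -2.1016] 3.0000194907188416
```

View pics/m5.png

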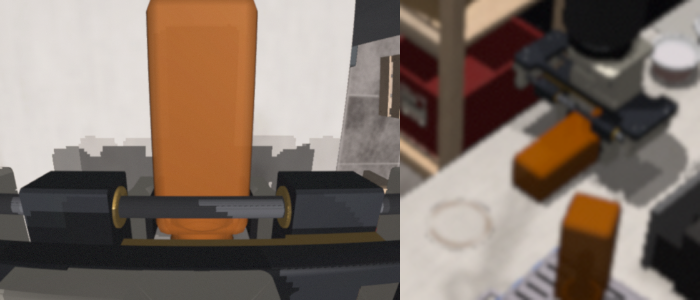

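Emit:
drive_tool --increments '[[[1,0,0,0,0],[1,0,0,0,0],[1,0,0,0,0],[1,0,0,0,0],[1,0,0,0,0]]]'

```text
time_s: 16.6
tcp_pos: [0.4219, 0.3386, 0.0205]
eef_rot: [-180.0, 0.0, -90.0]
contact_force: [0.5, -0.2, -0.2]
gripper_width: 0.0876
gripper_force: 0.0
```

```bash
python3 - <<'E'
from h import *
np.set_printoptions(precision=4,suppress=True)
s=r.get_state();print(s["tcp_pos"],s["contact_force"],s["gripper_width"])
W=cam("wrist");im=capture("wrist")[:,:,::-1];cv2.imwrite("pics/w6.png",im)
hsv=cv2.cvtColor(im,cv2.COLOR_BGR2HSV)
m=((hsv[...,0]>4)&(hsv[...,0]<18)&(hsv[...,1]>120)&(hsv[...,2]>40)).astype(np.uint8)[:290]
ct=max(cv2.findContours(m,0,2)[0],key=cv2.contourArea);x,y,w,h=cv2.boundingRect(ct);print(x,y,w,h)
p=ct[:,0];L=[[p[p[:,1]==v][:,0].min(),v] for v in(60,220)];R=[[p[p[:,1]==v][:,0].max(),v] for v in(60,220)]
print(L,R,onz(W,L+R,.052))
print(onz(W,[[(x+w/2),y]],.052))
E
```

```text
[0.4219 0.3386 0.0205] [ 0.4526 -0.1802 -0.1723] 0.08758344704788902
237 0 174 290Traceback (most recent call last):
  File "<stdin>", line 8, in <module>
    return umr_minimum(a, axis, None, out, keepdims, initial, where)
ValueError: zero-size array to reduction operation minimum which has no identity
```

Emit:
drive_tool --increments '[[[1,0.15,0,0,0],[1,0.3,0,0,0],[1,0.45,0,0,0],[1,0.6,0,0,0],[1,0.6,0,0,0]]]'

```text
time_s: 17.27
tcp_pos: [0.4217, 0.2648, 0.0205]
eef_rot: [180.0, -0.0, -90.1]
contact_force: [0.1, 0.8, 0.8]
gripper_width: 0.0874
gripper_force: 0.0
```

```bash
python3 - <<'E'
from h import *
np.set_printoptions(precision=4,suppress=True)
s=r.get_state();print(s["tcp_pos"],s["contact_force"],s["gripper_width"])
W=cam("wrist");im=capture("wrist")[:,:,::-1];cv2.imwrite("pics/w7.png",im)
hsv=cv2.cvtColor(im,cv2.COLOR_BGR2HSV)
m=((hsv[...,0]>4)&(hsv[...,0]<18)&(hsv[...,1]>120)&(hsv[...,2]>40)).astype(np.uint8)[:290]
n,lab,st,c=cv2.connectedComponentsWithStats(m)
for i in range(1,n):
  if st[i,4]>400:
    x,y,w,h,_=st[i];print(st[i],onz(W,[[x+w/2,y]],0.0),onz(W,[[x+w/2,y]],.052), onz(W,[[x,y+h*.8],[x+w,y+h*.8]],.052))
E
```

```text
[0.4217 0.2648 0.0205] [0.1026 0.8335 0.8294] 0.08742565951123868
[ 246  219  154   71 9792] [[0.4212 0.2296 0.    ]] [[0.4213 0.219  0.052 ]] [[0.4459 0.2374 0.052 ]
 [0.3968 0.2375 0.052 ]]
```

Emit:
drive_tool --increments '[[[1,0.065,0,0.02,0],[-0.6,0.065,0,0.02,0],[-0.6,0.065,0,0.02,0],[-0.6,0.065,0,0.02,0],[-0.6,0.065,0,0.02,0]]]' --squeeze 4

```text
time_s: 17.95
tcp_pos: [0.4219, 0.259, 0.018]
eef_rot: [-180.0, 0.0, -90.0]
contact_force: [0.5, -0.6, 0.0]
gripper_width: 0.0534
gripper_force: 0.0
```

Emit:
drive_tool --increments '[[[-0.6,0,0,0,0],[-0.6,0,0,-0.1,0],[-0.6,-0.01,0,-0.2,0],[-0.6,-0.03,0,-0.3,0],[-0.6,-0.05,0,-0.4,0]]]'

```text
time_s: 18.58
tcp_pos: [0.422, 0.2651, 0.0671]
eef_rot: [-180.0, 0.0, -90.0]
contact_force: [0.4, 0.3, -2.8]
gripper_width: 0.0518
gripper_force: 4.0
```

```bash
python3 - <<'E'
from h import *
np.set_printoptions(precision=4,suppress=True)
s=r.get_state();print(s["tcp_pos"],s["contact_force"],s["gripper_width"])
w=capture("wrist")[:,:,::-1];sc=capture("scene")[:,:,::-1][110:240,320:450]
cv2.imwrite("pics/m8.png",np.hstack([cv2.resize(w,(400,300)),cv2.resize(sc,(300,300),interpolation=cv2.INTER_CUBIC)]))
E
```

```text
[0.422  0.2651 0.0671] [ 0.3955  0.3211 -2.8161] 0.051771084148595485
```

View pics/m8.png

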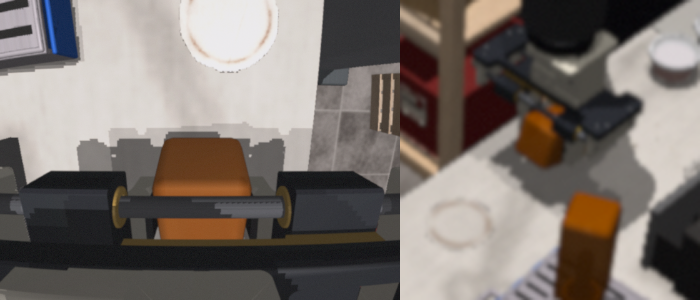

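The bottle swings mouth-down as it lifts: the base face at (202,190) is turning up in the wrist view. I'll lift clear, then check the hang by numbers.

Emit:
drive_tool --increments '[[[-0.6,-0.06,0,-0.12,0],[-0.6,-0.12,0,-0.22,0],[-0.6,-0.2,0,-0.32,0],[-0.6,-0.28,0,-0.4,0],[-0.6,-0.28,0,-0.5,0]]]' --squeeze 4

```text
time_s: 19.3
tcp_pos: [0.4218, 0.299, 0.1264]
eef_rot: [180.0, -0.0, -89.9]
contact_force: [0.2, -0.1, -1.6]
gripper_width: 0.052
gripper_force: 4.0
```

Emit:
drive_tool --increments '[[[-0.6,0,0,-0.12,0],[-0.6,0,0,-0.25,0],[-0.6,0,0,-0.38,0],[-0.6,0,0,-0.5,0],[-0.6,0,0,-0.5,0]]]'

```text
time_s: 19.92
tcp_pos: [0.4224, 0.299, 0.1874]
eef_rot: [-179.9, 0.1, -90.0]
contact_force: [0.4, 0.5, -2.3]
gripper_width: 0.0521
gripper_force: 4.0
```

```bash
cat > look.py <<'E'
from h import *
import sys
np.set_printoptions(precision=4,suppress=True)
s=r.get_state();print(s["tcp_pos"],s["contact_force"],s["gripper_width"],s["gripper_force"])
def comps(n):
    M=cam(n);im=capture(n)[:,:,::-1];cv2.imwrite(f"pics/{sys.argv[1]}_{n}.png",im)
    hsv=cv2.cvtColor(im,cv2.COLOR_BGR2HSV)
    m=((hsv[...,0]>4)&(hsv[...,0]<18)&(hsv[...,1]>150)&(hsv[...,2]>40)).astype(np.uint8)
    k,lab,st,c=cv2.connectedComponentsWithStats(m);return M,im,hsv,lab,st,c
g=s["tcp_pos"]+[0,0,.008]
for n in("scene","wrist"):
    M,im,hsv,lab,st,c=comps(n)
    print(n,"grasp",proj(M,[g]),"if hanging: base c, rim c",proj(M,[g+[0,0,.028],g-[0,0,.122]]))
    b=np.array([g+[sx*.026,sy*.026,z] for z in(.028,-.094) for sx in(1,-1) for sy in(1,-1)]);print("ideal box",proj(M,b).astype(int).tolist())
    for i in range(1,len(st)):
        if st[i,4]>60:
            ct=cv2.findContours((lab==i).astype(np.uint8),0,2)[0][0]
            print(st[i],c[i],cv2.approxPolyDP(ct,3,True)[:,0].tolist())
E
python3 look.py a
```

```text
[0.4224 0.299  0.1874] [ 0.4008  0.4773 -2.3309] 0.0520600013899717 4.000056758522987
scene grasp [[397.4193 127.4983]] if hanging: base c, rim c [[398.3987 118.826 ]
 [393.4534 162.6044]]
ideal box [[412, 118], [399, 128], [397, 109], [383, 118], [408, 155], [395, 164], [393, 145], [380, 154]]
[504 102  57  38 928] [527.7845 120.8653] [[560, 107], [550, 102], [539, 109], [529, 105], [506, 125], [505, 136], [521, 138], [533, 124]]
[380 116  23  27 430] [391.6    129.4163] [[387, 117], [380, 135], [394, 142], [401, 140], [398, 120]]
[560 118  39  29 680] [576.1029 132.1779] [[598, 127], [576, 118], [560, 133], [560, 143], [576, 145]]
[ 388  194   27   54 1035] [400.2193 219.7324] [[397, 194], [391, 206], [388, 237], [392, 246], [401, 247], [408, 234], [414, 198]]
[543 238  21  12  65] [552.8769 245.0308] [[543, 238], [549, 246], [563, 249]]
[251 323  31  33 412] [264.8641 341.2718] [[267, 323], [258, 326], [251, 337], [254, 349], [262, 355], [273, 354], [281, 345], [279, 330]]
wrist grasp [[320.7582 322.812 ]] if hanging: base c, rim c [[320.325  362.2212]
 [321.6467 242.3329]]
ideal box [[245, 426], [235, 287], [395, 426], [405, 287], [281, 292], [278, 213], [361, 292], [364, 213]]
[ 0  0 21  8 94] [10.0957  2.9681] [[0, 3], [8, 7], [20, 3]]
[  244   217   159    97 13374] [322.3715 267.0096] [[261, 225], [244, 312], [402, 312], [388, 237], [380, 220], [276, 217]]
[ 252  349  142   35 4462] [322.7976 366.0199] [[252, 350], [264, 383], [383, 383], [393, 352]]
```

Emit:
drive_tool --increments '[[[-0.6,0,0,0,0],[-0.6,0,0,0,0],[-0.6,0,0,0,0],[-0.6,0,0,0,0]]]' --squeeze 3

```text
time_s: 20.52
tcp_pos: [0.4219, 0.2983, 0.1858]
eef_rot: [180.0, -0.0, -90.0]
contact_force: [0.1, 0.0, -1.7]
gripper_width: 0.0521
gripper_force: 3.0
```

```bash
cat > tilt.py <<'E'
from h import *
import sys
np.set_printoptions(precision=4,suppress=True)
s=r.get_state();print(s["tcp_pos"],s["contact_force"],s["gripper_width"],s["gripper_force"])
g=s["tcp_pos"]+[0,0,.008]
im={};
for n in("wrist","scene"):
    M=cam(n);a=capture(n)[:,:,::-1];cv2.imwrite(f"pics/{sys.argv[1]}_{n}.png",a);hsv=cv2.cvtColor(a,cv2.COLOR_BGR2HSV)
    m=((hsv[...,0]>4)&(hsv[...,0]<18)&(hsv[...,1]>150)&(hsv[...,2]>40)).astype(np.uint8)
    if n=="wrist":
        for v in (150,170,190,200,210,220,230,240,260,280,300,310,352,370,382):
            x=np.where(m[v,200:440])[0]
            if len(x)>8: print(v,x[0]+200,x[-1]+200,a[v,320,::-1])
    else:
        k,lab,st,c=cv2.connectedComponentsWithStats(m);u=proj(M,[g])[0];print("grasp px",u)
        for i in range(1,k):
            if st[i,4]>60 and np.hypot(*(c[i]-u))<60:
                print(st[i],cv2.approxPolyDP(cv2.findContours((lab==i).astype(np.uint8),0,2)[0][0],2,True)[:,0].tolist())
    # predicted corners vs tilt: base corners, low side first
    for th in (20,40,60,75,90):
        t=np.deg2rad(th);ax=np.array([0,np.cos(t),-np.sin(t)]);lat=np.array([0,np.sin(t),np.cos(t)])
        P=[g-.028*ax+l*.026*lat+[sx*.026,0,0] for l in(-1,1) for sx in(1,-1)]+[g+.122*ax]
        print(n,th,proj(M,P).astype(int).tolist())
E
python3 tilt.py b
```

```text
[0.4219 0.2983 0.1858] [ 0.0789  0.014  -1.7177] 0.052148762569196004 3.000332862138748
220 260 385 [130  77  36]
230 255 390 [146  84  40]
240 253 391 [143  81  37]
260 251 393 [145  84  39]
280 250 395 [145  82  36]
300 248 398 [148  85  36]
310 246 399 [151  88  43]
352 252 393 [141  83  39]
370 269 376 [130  77  37]
382 279 367 [129  79  39]
wrist 20 [[258, 225], [385, 225], [235, 318], [408, 318], [322, 463]]
wrist 40 [[252, 225], [391, 225], [235, 362], [408, 362], [322, 394]]
wrist 60 [[246, 238], [397, 238], [238, 398], [404, 398], [322, 331]]
wrist 75 [[241, 257], [402, 257], [242, 415], [400, 415], [322, 285]]
wrist 90 [[237, 284], [405, 284], [247, 423], [396, 423], [322, 241]]
grasp px [397.0442 128.0075]
[379 116  39  34 560] [[389, 116], [380, 127], [379, 133], [407, 149], [413, 148], [417, 144], [417, 138], [403, 143], [402, 128], [398, 120]]
scene 20 [[394, 143], [379, 133], [401, 125], [385, 115], [424, 121]]
scene 40 [[394, 140], [379, 130], [404, 121], [389, 112], [417, 135]]
scene 60 [[395, 135], [380, 126], [408, 119], [392, 110], [408, 148]]
scene 75 [[396, 132], [381, 122], [410, 119], [395, 109], [400, 156]]
scene 90 [[398, 128], [383, 119], [412, 119], [397, 110], [393, 163]]
```

Emit:
drive_tool --increments '[[[-0.6,-0.2,0,-0.45,0],[-0.6,-0.35,0,-0.6,0],[-0.6,-0.4,0,-0.68,0],[-0.6,-0.4,0,-0.7,0],[-0.6,-0.4,0,-0.7,0]]]' --squeeze 3

```text
time_s: 21.25
tcp_pos: [0.4215, 0.3455, 0.269]
eef_rot: [179.9, -0.1, -90.0]
contact_force: [0.2, -0.1, -2.7]
gripper_width: 0.0519
gripper_force: 3.0
```

```bash
python3 tilt.py c
```

```text
[0.4215 0.3455 0.269 ] [ 0.1834 -0.1469 -2.6784] 0.051862269646453005 3.000079393386841
220 265 378 [92 56 31]
230 252 393 [169 101  53]
240 249 396 [200 124  68]
260 249 396 [204 129  73]
280 249 396 [190 120  64]
300 249 397 [205 130  73]
310 248 397 [202 129  73]
352 251 394 [177 116  68]
wrist 20 [[258, 225], [385, 225], [235, 318], [408, 318], [322, 463]]
wrist 40 [[252, 225], [391, 225], [235, 362], [408, 362], [322, 394]]
wrist 60 [[246, 238], [397, 238], [238, 398], [404, 398], [322, 331]]
wrist 75 [[241, 257], [402, 257], [242, 415], [400, 415], [322, 286]]
wrist 90 [[237, 284], [405, 284], [247, 423], [396, 423], [322, 241]]
grasp px [412.5663  93.3335]
[ 395   81   27   54 1035] [[405, 81], [395, 92], [399, 111], [397, 121], [400, 122], [405, 134], [413, 134], [421, 120], [421, 109], [416, 106], [419, 91], [413, 83]]
scene 20 [[410, 108], [394, 99], [417, 89], [401, 80], [439, 87]]
scene 40 [[410, 105], [394, 95], [421, 85], [404, 76], [432, 102]]
scene 60 [[411, 100], [395, 91], [424, 83], [408, 74], [423, 116]]
scene 75 [[412, 96], [396, 87], [426, 83], [410, 74], [415, 124]]
scene 90 [[414, 93], [398, 83], [428, 84], [412, 75], [407, 131]]
```

Emit:
drive_tool --increments '[[[-0.6,0.06,0,0.06,0],[-0.6,0.18,0,0.2,0],[-0.6,0.3,0,0.38,0],[-0.6,0.4,0,0.6,0],[-0.6,0.4,0,0.6,0]]]'

```text
time_s: 21.98
tcp_pos: [0.4208, 0.296, 0.1959]
eef_rot: [179.8, -0.2, -90.1]
contact_force: [0.6, 0.0, -2.3]
gripper_width: 0.0519
gripper_force: 3.0
```

Emit:
drive_tool --increments '[[[-0.6,-0.25,0,-0.45,0],[-0.6,-0.4,0,-0.58,0],[-0.6,-0.46,0,-0.65,0],[-0.6,-0.48,0,-0.68,0],[-0.6,-0.48,0,-0.68,0]]]'

```text
time_s: 22.6
tcp_pos: [0.4217, 0.3555, 0.2791]
eef_rot: [180.0, -0.0, -90.0]
contact_force: [-0.3, -0.0, -2.1]
gripper_width: 0.052
gripper_force: 3.0
```

```bash
python3 tilt.py d
```

```text
[0.4217 0.3555 0.2791] [-0.3309 -0.0163 -2.1046] 0.05197238207950435 2.999948635697365
210 265 381 [121  72  34]
220 255 390 [186 113  61]
230 253 392 [201 127  69]
240 253 392 [202 126  71]
260 253 391 [207 130  76]
280 253 392 [205 128  73]
300 253 392 [203 127  73]
310 253 392 [200 126  69]
wrist 20 [[258, 225], [385, 225], [235, 318], [408, 318], [322, 463]]
wrist 40 [[252, 225], [391, 225], [235, 362], [408, 362], [322, 394]]
wrist 60 [[246, 238], [397, 238], [238, 398], [404, 398], [322, 331]]
wrist 75 [[241, 257], [402, 257], [242, 415], [400, 415], [322, 286]]
wrist 90 [[237, 284], [405, 284], [247, 423], [396, 423], [322, 241]]
grasp px [415.6816  88.3237]
[ 397   79   27   55 1088] [[408, 79], [397, 91], [398, 113], [402, 115], [400, 121], [404, 131], [414, 133], [422, 120], [423, 104], [419, 101], [422, 86]]
scene 20 [[413, 103], [397, 94], [420, 84], [404, 75], [442, 83]]
scene 40 [[413, 100], [397, 90], [424, 80], [408, 71], [435, 98]]
scene 60 [[414, 95], [398, 86], [427, 78], [411, 69], [426, 111]]
scene 75 [[416, 91], [399, 82], [430, 78], [413, 69], [418, 120]]
scene 90 [[418, 87], [401, 78], [431, 78], [415, 70], [410, 126]]
```

The base face in the wrist view now has constant width (253-392), so it is level and the bottle hangs vertical. It has crept down in the pads, though, so I'll tighten now, stand it on its rim on the worktop and regrip.

Emit:
drive_tool --increments '[[[-0.6,0,0,0,0],[-0.6,0,0,0,0],[-0.6,0,0,0.1,0],[-0.6,0,0,0.25,0],[-0.6,0,0,0.25,0]]]' --squeeze 15

```text
time_s: 23.32
tcp_pos: [0.4211, 0.355, 0.2475]
eef_rot: [179.9, -0.2, -90.0]
contact_force: [0.6, -0.0, -2.2]
gripper_width: 0.0518
gripper_force: 15.0
```

```bash
python3 tilt.py e
```

```text
[0.4211 0.355  0.2475] [ 0.6455 -0.0408 -2.1817] 0.05182897781203536 14.999805092811584
210 264 381 [122  71  35]
220 255 390 [181 112  59]
230 253 392 [198 126  71]
240 253 392 [200 126  70]
260 253 391 [202 128  74]
280 254 391 [204 128  73]
300 252 393 [198 122  67]
310 253 392 [197 122  68]
wrist 20 [[258, 225], [385, 225], [235, 318], [408, 318], [321, 463]]
wrist 40 [[252, 225], [391, 225], [235, 362], [408, 362], [321, 395]]
wrist 60 [[246, 238], [397, 238], [238, 398], [405, 398], [321, 331]]
wrist 75 [[241, 257], [402, 257], [242, 415], [401, 415], [321, 286]]
wrist 90 [[237, 284], [406, 284], [247, 423], [396, 423], [321, 241]]
grasp px [414.0094  98.6974]
[ 396   89   26   54 1042] [[407, 89], [396, 101], [399, 112], [397, 122], [401, 123], [399, 131], [405, 141], [412, 142], [421, 128], [421, 114], [418, 111], [421, 96]]
scene 20 [[411, 114], [396, 104], [418, 95], [402, 85], [440, 93]]
scene 40 [[411, 110], [396, 101], [422, 91], [406, 82], [433, 107]]
scene 60 [[412, 105], [397, 96], [425, 89], [410, 80], [424, 121]]
scene 75 [[414, 102], [398, 92], [428, 89], [412, 80], [416, 129]]
scene 90 [[416, 98], [400, 89], [430, 89], [414, 80], [409, 135]]
```

Emit:
drive_tool --increments '[[[-0.6,0,0,0.2,0],[-0.6,0,0,0.4,0],[-0.6,0,0,0.6,0],[-0.6,0,0,0.75,0],[-0.6,0,0,0.75,0]]]'

```text
time_s: 24.05
tcp_pos: [0.4217, 0.3556, 0.159]
eef_rot: [179.9, -0.1, -90.0]
contact_force: [0.4, 0.4, -1.6]
gripper_width: 0.0519
gripper_force: 15.0
```

Emit:
drive_tool --increments '[[[-0.6,0,0,0.03,0],[-0.6,0,0,0.06,0],[-0.6,0,0,0.08,0]]]'

```text
time_s: 24.42
tcp_pos: [0.422, 0.3561, 0.1503]
eef_rot: [-180.0, 0.0, -90.0]
contact_force: [-0.2, 0.1, -2.0]
gripper_width: 0.0519
gripper_force: 15.0
```

```bash
python3 - <<'E'
from h import *
s=r.get_state();g=s["tcp_pos"]+[0,0,.008];W=cam("wrist")
for d in(-.006,0,.006):print(d,proj(W,[g+[x,y,d] for x in(.026,-.026) for y in (-.026,.026)]).tolist())
a=capture("wrist");print([ (v,a[v,320].tolist()) for v in range(196,232,3)],a[346:386:4,320].tolist())
E
```

```text
-0.006 [[255.87786543677475, 253.34127888027126], [261.834879358031, 368.51496657250493], [388.0896735570502, 253.41204629440585], [382.13840210118883, 368.61966746951]]
0 [[253.23647402465207, 257.89149089433784], [259.70586306649847, 376.65170860957465], [390.67012197029425, 257.9669982199077], [384.2126946429542, 376.763443030243]]
0.006 [[250.38043938481772, 262.8151130423122], [257.4291617335306, 385.3633528134595], [393.46037466533363, 262.8959609868676], [386.43087366053044, 385.482925393448]]
[(196, [109, 104, 101]), (199, [93, 89, 87]), (202, [92, 89, 84]), (205, [79, 70, 64]), (208, [87, 52, 24]), (211, [119, 70, 33]), (214, [136, 83, 44]), (217, [154, 96, 53]), (220, [165, 101, 51]), (223, [185, 116, 64]), (226, [181, 112, 63]), (229, [183, 117, 67])] [[48, 49, 49], [122, 119, 115], [128, 123, 119], [128, 122, 120], [128, 124, 121], [126, 121, 119], [127, 123, 120], [126, 122, 118], [125, 121, 119], [113, 108, 104]]
```

Emit:
drive_tool --increments '[[[-0.6,0,0,0.03,0],[-0.6,0,0,0.04,0],[-0.6,0,0,0.04,0]]]'

```text
time_s: 24.85
tcp_pos: [0.4219, 0.3559, 0.1451]
eef_rot: [180.0, -0.0, -90.0]
contact_force: [0.3, 0.4, -2.7]
gripper_width: 0.0519
gripper_force: 15.0
```

Emit:
drive_tool --increments '[[[-0.6,0,0,0.02,0],[-0.6,0,0,0.03,0],[-0.6,0,0,0.03,0]]]'

```text
time_s: 25.22
tcp_pos: [0.4218, 0.3559, 0.1414]
eef_rot: [180.0, -0.0, -90.0]
contact_force: [-0.2, 0.9, -2.9]
gripper_width: 0.0518
gripper_force: 15.0
```

Emit:
drive_tool --increments '[[[-0.6,0,0,0.02,0],[-0.6,0,0,0.03,0],[-0.6,0,0,0.03,0]]]'

```text
time_s: 25.6
tcp_pos: [0.4218, 0.3559, 0.1378]
eef_rot: [180.0, -0.0, -90.0]
contact_force: [0.0, -0.1, -2.4]
gripper_width: 0.0519
gripper_force: 15.0
```

Emit:
drive_tool --increments '[[[-0.6,0,0,0.02,0],[-0.6,0,0,0.04,0],[-0.6,0,0,0.04,0]]]'

```text
time_s: 25.98
tcp_pos: [0.4218, 0.3558, 0.1329]
eef_rot: [180.0, -0.0, -90.0]
contact_force: [-0.4, -0.2, -2.6]
gripper_width: 0.052
gripper_force: 15.0
```

Emit:
drive_tool --increments '[[[-0.6,0,0,0.02,0],[-0.6,0,0,0.04,0],[-0.6,0,0,0.04,0]]]'

```text
time_s: 26.35
tcp_pos: [0.4224, 0.3568, 0.1296]
eef_rot: [-179.9, 0.1, -89.9]
contact_force: [-1.7, 0.8, 6.7]
gripper_width: 0.0521
gripper_force: 15.0
```

Emit:
drive_tool --increments '[[[-0.6,0,0,0.02,0],[-0.6,0,0,0.04,0],[-0.6,0,0,0.04,0]]]'

```text
time_s: 26.72
tcp_pos: [0.4239, 0.3591, 0.1273]
eef_rot: [-179.7, 0.4, -89.9]
contact_force: [-3.3, 0.8, 19.0]
gripper_width: 0.0524
gripper_force: 15.1
```

Emit:
drive_tool --increments '[[[-0.6,0,0,-0.02,0],[-0.6,0,0,-0.02,0],[-0.6,-0.05,0,-0.02,0],[-0.6,-0.1,0,-0.02,0],[-0.6,-0.14,0,-0.02,0]]]' --squeeze 4

```text
time_s: 27.35
tcp_pos: [0.4215, 0.3727, 0.1252]
eef_rot: [179.9, -0.1, -90.0]
contact_force: [0.4, -1.1, -1.7]
gripper_width: 0.0525
gripper_force: 4.0
```

```bash
cat > base.py <<'E'
from h import *
import sys
np.set_printoptions(precision=4,suppress=True)
s=r.get_state();print(s["tcp_pos"],s["contact_force"]);W=cam("wrist");a=capture("wrist")[:,:,::-1];cv2.imwrite(f"pics/{sys.argv[1]}.png",a)
hsv=cv2.cvtColor(a,cv2.COLOR_BGR2HSV);m=((hsv[...,0]>4)&(hsv[...,0]<18)&(hsv[...,1]>130)&(hsv[...,2]>40)).astype(np.uint8)
print("V col 320",[(v,int(hsv[v,318:323,2].mean())) for v in range(190,316,5)])
K=W[0];c=-W[2].T@W[3]
for v in range(200,400,10):
    x=np.where(m[v,200:440])[0]
    if len(x)>60:
        e=[[x[0]+200,v],[x[-1]+201,v]]
        o,D=ray(W,e); sc=.052/abs(D[0,0]-D[1,0]); P=o+D*sc; print(v,e[0][0],e[1][0],"y z if full width",P.mean(0))
E
python3 base.py f
```

```text
[0.4215 0.3727 0.1252] [ 0.3644 -1.0985 -1.6762]
V col 320 [(190, 169), (195, 101), (200, 57), (205, 78), (210, 82), (215, 92), (220, 131), (225, 160), (230, 177), (235, 189), (240, 189), (245, 188), (250, 188), (255, 161), (260, 174), (265, 187), (270, 187), (275, 186), (280, 185), (285, 184), (290, 186), (295, 184), (300, 181), (305, 180), (310, 179), (315, 49)]
200 288 358 y z if full width [ 0.4208  0.3468 -0.0123]
210 270 375 y z if full width [0.4213 0.3371 0.084 ]
220 254 392 y z if full width [0.4211 0.3327 0.1301]
230 250 396 y z if full width [0.4211 0.3345 0.1389]
240 249 397 y z if full width [0.4211 0.3375 0.1416]
250 250 397 y z if full width [0.421  0.3411 0.1416]
260 250 396 y z if full width [0.4211 0.3448 0.1417]
270 250 396 y z if full width [0.4211 0.3483 0.1426]
280 251 396 y z if full width [0.421  0.352  0.1427]
290 251 395 y z if full width [0.4211 0.3558 0.1428]
300 250 396 y z if full width [0.4211 0.3585 0.1456]
310 251 396 y z if full width [0.421  0.3624 0.1457]
350 263 384 y z if full width [0.4209 0.3905 0.1255]
```

Emit:
drive_tool --increments '[[[-0.6,0,0,0.025,0],[-0.6,-0.05,0,0.025,0],[-0.6,-0.1,0,0.025,0],[-0.6,-0.1,0,0.025,0]]]'

```text
time_s: 27.9
tcp_pos: [0.4218, 0.3852, 0.1227]
eef_rot: [180.0, -0.0, -90.0]
contact_force: [-0.4, 0.7, -1.9]
gripper_width: 0.052
gripper_force: 4.0
```

```bash
python3 base.py g|tail -11
```

```text
220 257 390 y z if full width [0.4212 0.3464 0.1222]
230 250 396 y z if full width [0.4214 0.3471 0.1363]
240 248 399 y z if full width [0.4213 0.3493 0.1416]
250 248 398 y z if full width [0.4214 0.3529 0.1417]
260 249 398 y z if full width [0.4213 0.3565 0.1417]
270 249 397 y z if full width [0.4214 0.3602 0.1418]
280 249 397 y z if full width [0.4214 0.3636 0.1428]
290 250 397 y z if full width [0.4212 0.3673 0.1429]
300 249 397 y z if full width [0.4214 0.3703 0.1447]
310 250 397 y z if full width [0.4212 0.3741 0.1449]
350 256 390 y z if full width [0.4214 0.3946 0.1373]
```

Emit:
drive_tool --increments '[[[-0.6,0,0,0,0],[-0.6,0,0,0.02,0],[-0.6,0,0,0.04,0],[-0.6,-0.03,0,0.06,0],[-0.6,-0.05,0,0.06,0]]]' --squeeze 3

```text
time_s: 28.58
tcp_pos: [0.4218, 0.3907, 0.1154]
eef_rot: [180.0, -0.0, -90.0]
contact_force: [0.3, 1.1, -0.9]
gripper_width: 0.0523
gripper_force: 3.0
```

```bash
python3 base.py h|tail -12
```

```text
230 254 392 y z if full width [0.4213 0.3543 0.1212]
240 248 399 y z if full width [0.4212 0.3548 0.1344]
250 244 402 y z if full width [0.4214 0.3565 0.1409]
260 244 402 y z if full width [0.4214 0.3597 0.1418]
270 245 401 y z if full width [0.4214 0.3634 0.1411]
280 245 401 y z if full width [0.4214 0.3666 0.1421]
290 246 400 y z if full width [0.4214 0.3704 0.1414]
300 246 400 y z if full width [0.4214 0.3737 0.1424]
310 246 400 y z if full width [0.4214 0.3769 0.1433]
350 248 397 y z if full width [0.4215 0.3921 0.1434]
360 251 395 y z if full width [0.4213 0.398  0.1404]
370 258 388 y z if full width [0.4213 0.4101 0.1284]
```

Emit:
drive_tool --increments '[[[1,0,0,0,0],[1,0,0,0,0],[1,0,0,0,0],[1,0,0,0,0],[1,0,0,0,0]]]'

```text
time_s: 29.25
tcp_pos: [0.4219, 0.3907, 0.1158]
eef_rot: [180.0, -0.0, -90.0]
contact_force: [0.3, -0.4, -0.5]
gripper_width: 0.0871
gripper_force: 0.0
```

```bash
python3 base.py i|tail -13
```

```text
220 262 385 y z if full width [0.4212 0.3544 0.1032]
230 254 393 y z if full width [0.4213 0.3542 0.1226]
240 248 399 y z if full width [0.4213 0.3549 0.1347]
250 244 403 y z if full width [0.4213 0.3563 0.1421]
260 245 402 y z if full width [0.4213 0.36   0.1414]
270 245 402 y z if full width [0.4213 0.3631 0.1423]
280 246 401 y z if full width [0.4213 0.3669 0.1417]
290 247 400 y z if full width [0.4213 0.3708 0.141 ]
300 247 400 y z if full width [0.4213 0.374  0.142 ]
310 248 399 y z if full width [0.4213 0.378  0.1413]
350 251 396 y z if full width [0.4213 0.3941 0.1405]
360 253 394 y z if full width [0.4213 0.3997 0.1382]
370 261 387 y z if full width [0.421  0.413  0.1245]
```

Emit:
drive_tool --increments '[[[1,0.05,0,0,0],[1,0.1,0,0,0],[-0.6,0.1,0,0,0],[-0.6,0.1,0,0,0],[-0.6,0.1,0,0,0]]]' --squeeze 20

```text
time_s: 29.92
tcp_pos: [0.4219, 0.3789, 0.1158]
eef_rot: [-180.0, 0.0, -90.0]
contact_force: [-0.0, 0.1, -0.6]
gripper_width: 0.0632
gripper_force: 0.0
```

Emit:
drive_tool --increments '[[[-0.6,0,0,0,0],[-0.6,0,0,0,0],[-0.6,0,0,-0.05,0],[-0.6,0,0,-0.15,0],[-0.6,0,0,-0.25,0]]]'

```text
time_s: 30.55
tcp_pos: [0.422, 0.3788, 0.1468]
eef_rot: [-180.0, 0.0, -90.0]
contact_force: [0.7, -0.3, -1.4]
gripper_width: 0.052
gripper_force: 20.0
```

```bash
python3 base.py j|tail -13;python3 tilt.py k|grep scene -B3
```

```text
230 274 372 y z if full width [0.4215 0.3561 0.0947]
240 268 378 y z if full width [0.4215 0.3556 0.1177]
250 263 383 y z if full width [0.4215 0.3559 0.1336]
260 257 389 y z if full width [0.4215 0.3554 0.1493]
270 252 395 y z if full width [0.4214 0.3554 0.1614]
280 247 399 y z if full width [0.4215 0.3559 0.1703]
290 246 400 y z if full width [0.4215 0.3586 0.1728]
300 247 400 y z if full width [0.4214 0.3622 0.173 ]
310 246 400 y z if full width [0.4215 0.3651 0.1747]
350 249 396 y z if full width [0.4217 0.3812 0.1732]
360 249 397 y z if full width [0.4215 0.3841 0.1751]
370 251 396 y z if full width [0.4213 0.3891 0.1738]
380 252 394 y z if full width [0.4215 0.3942 0.1724]
wrist 90 [[237, 285], [405, 285], [247, 423], [395, 423], [322, 241]]
grasp px [416.4173 125.3395]
[401 114  23  51 869] [[410, 114], [404, 120], [401, 139], [404, 160], [408, 164], [413, 164], [422, 151], [423, 140], [420, 138], [422, 125], [416, 116]]
scene 20 [[414, 140], [399, 131], [421, 122], [406, 113], [441, 118]]
scene 40 [[414, 137], [399, 127], [424, 119], [409, 110], [434, 132]]
scene 60 [[415, 132], [400, 123], [427, 117], [412, 108], [426, 144]]
scene 75 [[416, 129], [401, 120], [429, 116], [414, 107], [419, 152]]
scene 90 [[418, 125], [403, 116], [431, 117], [416, 108], [411, 159]]
```

Emit:
drive_tool --increments '[[[-0.6,0,0,-0.2,0],[-0.6,0,0,-0.4,0],[-0.6,0,0,-0.6,0],[-0.6,0,0,-0.8,0],[-0.6,0,0,-0.95,0]]]'

```text
time_s: 31.32
tcp_pos: [0.4218, 0.3788, 0.2606]
eef_rot: [-180.0, 0.0, -90.0]
contact_force: [0.6, -0.3, -3.1]
gripper_width: 0.0518
gripper_force: 20.0
```

Emit:
drive_tool --increments '[[[-0.6,0.15,0,-0.2,0],[-0.6,0.35,0,-0.38,0],[-0.6,0.6,0,-0.38,0],[-0.6,0.85,0,-0.38,0],[-0.6,1,0,-0.38,0]]]'

```text
time_s: 31.95
tcp_pos: [0.4214, 0.2563, 0.3045]
eef_rot: [179.9, -0.0, -90.0]
contact_force: [-0.4, -0.9, -1.4]
gripper_width: 0.0521
gripper_force: 20.0
```

Emit:
drive_tool --increments '[[[-0.6,0.2,0,0,0],[-0.6,0.45,0,0,0],[-0.6,0.7,0,0,0],[-0.6,0.9,0,0,0],[-0.6,1,0,0,0]]]'

```text
time_s: 32.58
tcp_pos: [0.4217, 0.1372, 0.3052]
eef_rot: [180.0, -0.0, -90.0]
contact_force: [-0.2, -0.3, -2.5]
gripper_width: 0.0519
gripper_force: 20.0
```

Emit:
drive_tool --increments '[[[-0.6,0.2,0,0,0],[-0.6,0.45,0,0,0],[-0.6,0.7,0,0,0],[-0.6,0.9,0,0,0],[-0.6,1,0,0,0]]]'

```text
time_s: 33.2
tcp_pos: [0.4219, 0.0178, 0.3052]
eef_rot: [180.0, -0.0, -90.0]
contact_force: [0.3, 0.0, -1.8]
gripper_width: 0.052
gripper_force: 20.0
```

Emit:
drive_tool --increments '[[[-0.6,0.1,-0.05,0,0],[-0.6,0.2,-0.2,0,0],[-0.6,0.25,-0.4,0,0],[-0.6,0.25,-0.55,0,0],[-0.6,0.25,-0.55,0,0]]]'

```text
time_s: 33.83
tcp_pos: [0.4891, -0.011, 0.3045]
eef_rot: [179.9, -0.0, -90.0]
contact_force: [-0.4, -0.1, -2.6]
gripper_width: 0.0519
gripper_force: 20.0
```

```bash
python3 base.py l|tail -13; python3 - <<'E'
from h import *
np.set_printoptions(precision=4,suppress=True)
s=r.get_state();print(s["tcp_pos"],s["eef_rot"],s["gripper_force"],s["contact_force"])
for n in ("wrist","top","scene"):
    M=cam(n);a=capture(n)[:,:,::-1];cv2.imwrite(f"pics/p_{n}.png",a)
    print(n,proj(M,[[.617,-.0095,.051],[.617,-.0095,.138]]))
    hsv=cv2.cvtColor(a,cv2.COLOR_BGR2HSV);u=proj(M,[[.617,-.0095,.051]])[0].astype(int)
    if not(40<u[0]<600 and 40<u[1]<440): continue
    w=70 if n=="wrist" else 16
    sub=hsv[u[1]-w:u[1]+w,u[0]-w:u[0]+w];m=((sub[...,1]<30)&(sub[...,2]>(195))).astype(np.uint8)
    k,lab,st,c=cv2.connectedComponentsWithStats(m)
    for i in range(1,k):
        if st[i,4]>25:
            e=cv2.minEnclosingCircle(np.argwhere(lab==i)[:,::-1].astype(np.float32));p=np.array(e[0])+u-w
            print(st[i],p,e[1],onz(M,[p],.051),onz(M,[p],.138))
E
```

```text
230 274 371 y z if full width [ 0.4888 -0.0333  0.2504]
240 268 377 y z if full width [ 0.4888 -0.0339  0.2739]
250 263 382 y z if full width [ 0.4888 -0.0336  0.29  ]
260 256 388 y z if full width [ 0.489  -0.0344  0.307 ]
270 252 394 y z if full width [ 0.4887 -0.0341  0.3183]
280 247 398 y z if full width [ 0.4889 -0.0336  0.3272]
290 246 400 y z if full width [ 0.4887 -0.0312  0.3306]
300 246 399 y z if full width [ 0.4889 -0.0276  0.3307]
310 246 400 y z if full width [ 0.4887 -0.0247  0.3325]
350 249 396 y z if full width [ 0.4889 -0.0086  0.331 ]
360 250 397 y z if full width [ 0.4885 -0.0052  0.3321]
370 251 396 y z if full width [ 0.4885 -0.0007  0.3315]
380 252 394 y z if full width [0.4887 0.0044 0.3301]
[ 0.4883 -0.011   0.3047] [179.9144  -0.0212 -89.9966] 19.999287128448486 [-0.363   0.5967 -1.6961]
wrist [[200.5161 209.1256]
 [169.4461 227.2904]]
[   0    0  140   80 7521] [199.5    171.0857] 76.54905700683594 [[ 0.6151 -0.0494  0.051 ]] [[ 0.5875 -0.0561  0.138 ]]
[   0   26   20  108 1106] [139.5 218.5] 54.33700942993164 [[0.685  0.0003 0.051 ]] [[ 0.6423 -0.0172  0.138 ]]
[  13   83   54   51 1503] [169.5 247. ] 36.431541442871094 [[0.6549 0.0322 0.051 ]] [[0.6187 0.0078 0.138 ]]
top [[283.3321 217.8995]
 [282.2397 211.6756]]
scene [[365.9794 271.9621]
 [367.8316 248.9514]]
[  6  11  21  15 150] [365. 273.] 10.770429611206055 [[ 0.6175 -0.0134  0.051 ]] [[ 0.6595 -0.0627  0.138 ]]
```

```bash
python3 - <<'E'
from h import *
np.set_printoptions(precision=4,suppress=True)
a=cv2.imread("pics/p_wrist.png");M=cam("wrist");g=a.min(2)
print(g[209,150:250:4],g[175:245:4,205],g[227,150:200:3])
for t in (205,215,225,235,242):
    m=np.zeros_like(g);m[150:300,120:262]=(g[150:300,120:262]>t);k,lab,st,c=cv2.connectedComponentsWithStats(m)
    for i in range(1,k):
        if 150<st[i,4]<4500:
            P=np.argwhere(lab==i)[:,::-1].astype(np.float32);e=cv2.minEnclosingCircle(P);el=cv2.fitEllipse(cv2.convexHull(P)) if st[i,4]>300 else e
            print(t,st[i],el[:2],onz(M,[el[0]],.051)[0],onz(M,[el[0]],.138)[0])
E
```

```text
[206 202 206 208 204 203 208 232 243 230  98  74  70  66  71 165 237 244
 243 181 129 129 107 103 101] [213 215 215 225 244 244 243 242  80  70  74 123 165 166 165 131 124 122] [207 207 203 206 200 241 168 169 163 124 119  91  75 129 157 165 165]
205 [ 120  150   46  123 2250] ((137.50637817382812, 208.0275115966797), (101.40145874023438, 130.4701385498047)) [ 0.686  -0.0107  0.051 ] [ 0.6429 -0.0258  0.138 ]
205 [ 154  150  108   64 3971] ((211.13714599609375, 181.0712890625), (68.50814056396484, 124.13744354248047)) [ 0.6035 -0.0387  0.051 ] [ 0.5783 -0.0478  0.138 ]
205 [147 229  49  43 911] ((170.30921936035156, 244.32676696777344), (44.57749557495117, 89.36593627929688)) [0.6537 0.0296 0.051 ] [0.6177 0.0058 0.138 ]
215 [ 212  150   50   55 1335] ((238.7687225341797, 172.83612060546875), (52.524776458740234, 65.64836883544922)) [ 0.574  -0.0471  0.051 ] [ 0.5552 -0.0543  0.138 ]
215 [ 120  163   27  110 1639] ((135.439697265625, 303.41217041015625), (25.05687713623047, 272.8918151855469)) [0.7028 0.1003 0.051 ] [0.6562 0.0611 0.138 ]
215 [177 186  49  28 878] ((200.3036651611328, 204.9432830810547), (38.15716552734375, 47.38682556152344)) [ 0.6168 -0.0136  0.051 ] [ 0.5888 -0.0281  0.138 ]
225 [178 187  47  27 805] ((200.46949768066406, 205.51828002929688), (37.4821891784668, 46.12425994873047)) [ 0.6167 -0.013   0.051 ] [ 0.5887 -0.0276  0.138 ]
225 [126 231  18  39 270] ((132.0, 250.0), 19.646982192993164) [0.6981 0.0362 0.051 ] [0.6525 0.0109 0.138 ]
235 [179 187  46  26 720] ((201.06393432617188, 208.68698120117188), (42.39383316040039, 46.05817794799805)) [ 0.6163 -0.0096  0.051 ] [ 0.5884 -0.025   0.138 ]
242 [180 188  44  24 586] ((200.77870178222656, 205.40696716308594), (33.792572021484375, 42.681785583496094)) [ 0.6164 -0.0131  0.051 ] [ 0.5884 -0.0277  0.138 ]
```

Emit:
drive_tool --increments '[[[-0.6,0,-0.2,0,0],[-0.6,0,-0.45,0,0],[-0.6,0,-0.7,0,0],[-0.6,0,-0.9,0,0],[-0.6,0,-1,0,0]]]'

```text
time_s: 34.65
tcp_pos: [0.6085, -0.0109, 0.3052]
eef_rot: [180.0, -0.0, -90.0]
contact_force: [-1.1, -0.4, -3.5]
gripper_width: 0.0518
gripper_force: 20.0
```

Emit:
drive_tool --increments '[[[-0.6,0,-0.06,0,0],[-0.6,0,-0.06,0,0],[-0.6,0,-0.06,0,0]]]'

```text
time_s: 35.02
tcp_pos: [0.6146, -0.0112, 0.3057]
eef_rot: [-180.0, 0.0, -90.0]
contact_force: [0.9, 0.8, -2.4]
gripper_width: 0.0517
gripper_force: 20.0
```

```bash
python3 base.py q|tail -13; python3 - <<'E'
from h import *
np.set_printoptions(precision=4,suppress=True)
a=cv2.imread("pics/q.png");M=cam("wrist");g=a.min(2)
print(proj(M,[[.6163,-.009,.051],[.6163,-.009,.138]]).tolist(),r.get_state()["tcp_pos"])
m=np.zeros_like(g);m[150:300,260:400]=(g[150:300,260:400]>228);k,lab,st,c=cv2.connectedComponentsWithStats(m)
print([s.tolist() for s in st[1:] if s[4]>60])
E
```

```text
230 274 372 y z if full width [ 0.6142 -0.0339  0.2536]
240 268 377 y z if full width [ 0.6144 -0.034   0.275 ]
250 263 382 y z if full width [ 0.6144 -0.0337  0.2912]
260 258 388 y z if full width [ 0.6142 -0.0339  0.306 ]
270 252 393 y z if full width [ 0.6144 -0.034   0.3185]
280 247 398 y z if full width [ 0.6144 -0.0338  0.3284]
290 246 400 y z if full width [ 0.6142 -0.0314  0.3317]
300 247 399 y z if full width [ 0.6142 -0.0275  0.3311]
310 246 400 y z if full width [ 0.6142 -0.025   0.3337]
350 249 397 y z if full width [ 0.6142 -0.0093  0.333 ]
360 249 397 y z if full width [ 0.6142 -0.0059  0.3341]
370 251 396 y z if full width [ 0.614  -0.001   0.3327]
380 252 394 y z if full width [0.6142 0.0042 0.3313]
[[320.8994703948211, 209.12528741515317], [320.40647576305315, 227.42576448715644]] [ 0.6147 -0.0111  0.3058]
[[305, 188, 37, 16, 295]]
```

Emit:
drive_tool --increments '[[[-0.6,0,-0.01,0.1,0],[-0.6,0,-0.01,0.2,0],[-0.6,0,-0.01,0.3,0],[-0.6,0,-0.01,0.4,0],[-0.6,0,-0.01,0.5,0]]]'

```text
time_s: 35.7
tcp_pos: [0.6163, -0.0112, 0.2443]
eef_rot: [180.0, -0.0, -90.0]
contact_force: [-0.8, 1.0, -3.0]
gripper_width: 0.0519
gripper_force: 20.0
```

Emit:
drive_tool --increments '[[[-0.6,0,0,0.08,0],[-0.6,0,0,0.16,0],[-0.6,0,0,0.24,0]]]'

```text
time_s: 36.08
tcp_pos: [0.6165, -0.0112, 0.216]
eef_rot: [-180.0, -0.0, -90.0]
contact_force: [-0.2, 0.5, -2.3]
gripper_width: 0.0523
gripper_force: 20.0
```

Emit:
drive_tool --increments '[[[-0.6,0,0,0.08,0],[-0.6,0,0,0.16,0],[-0.6,0,0,0.24,0],[-0.6,0,0,0.31,0],[-0.6,0,0,0.35,0]]]'

```text
time_s: 36.7
tcp_pos: [0.6163, -0.0112, 0.1739]
eef_rot: [180.0, -0.0, -90.0]
contact_force: [0.7, -0.5, -2.3]
gripper_width: 0.0521
gripper_force: 20.0
```

Emit:
drive_tool --increments '[[[-0.6,0,0,0.01,0],[-0.6,0,0,0.02,0],[-0.6,0,0,0.02,0]]]'

```text
time_s: 37.08
tcp_pos: [0.6165, -0.0111, 0.1724]
eef_rot: [-180.0, 0.0, -90.0]
contact_force: [0.4, 0.2, -2.4]
gripper_width: 0.0515
gripper_force: 20.0
```

Emit:
drive_tool --increments '[[[-0.6,0,0,0.01,0],[-0.6,0,0,0.02,0],[-0.6,0,0,0.02,0]]]'

```text
time_s: 37.45
tcp_pos: [0.6163, -0.0112, 0.1696]
eef_rot: [180.0, -0.0, -90.0]
contact_force: [-0.5, 0.4, -3.0]
gripper_width: 0.0517
gripper_force: 20.0
```

Emit:
drive_tool --increments '[[[-0.6,0,0,0.01,0],[-0.6,0,0,0.015,0],[-0.6,0,0,0.015,0]]]'

```text
time_s: 37.83
tcp_pos: [0.6164, -0.0112, 0.1679]
eef_rot: [180.0, -0.0, -90.0]
contact_force: [0.1, -0.0, -1.7]
gripper_width: 0.0519
gripper_force: 20.0
```

Emit:
drive_tool --increments '[[[-0.6,0,0,0.01,0],[-0.6,0,0,0.015,0],[-0.6,0,0,0.015,0]]]'

```text
time_s: 38.2
tcp_pos: [0.6165, -0.0112, 0.1667]
eef_rot: [-180.0, -0.0, -90.0]
contact_force: [-1.5, 0.5, 3.7]
gripper_width: 0.0519
gripper_force: 20.0
```

Emit:
drive_tool --increments '[[[-0.6,0,0,0.005,0],[-0.6,0,0,0.01,0],[-0.6,0,0,0.01,0]]]'

```text
time_s: 38.58
tcp_pos: [0.6165, -0.0112, 0.1667]
eef_rot: [-179.9, -0.0, -90.0]
contact_force: [-5.2, 1.3, 12.1]
gripper_width: 0.0519
gripper_force: 20.0
```

Emit:
drive_tool --increments '[[[-0.6,0,0,-0.01,0],[-0.6,0,0,-0.01,0],[-0.6,0,0,-0.01,0],[-0.6,0,0,-0.01,0]]]' --squeeze 3

```text
time_s: 39.08
tcp_pos: [0.6166, -0.0112, 0.1663]
eef_rot: [-180.0, -0.0, -90.0]
contact_force: [-1.1, 0.3, 4.4]
gripper_width: 0.0517
gripper_force: 3.0
```

Emit:
drive_tool --increments '[[[1,0,0,0,0],[1,0,0,0,0],[1,0,0,0,0],[1,0,0,0,0],[1,0,0,0,0]]]'

```text
time_s: 39.7
tcp_pos: [0.6164, -0.0112, 0.1661]
eef_rot: [180.0, -0.0, -90.0]
contact_force: [0.4, -0.3, 0.1]
gripper_width: 0.0873
gripper_force: 0.0
```

```bash
python3 base.py s
```

```text
[ 0.6164 -0.0112  0.1661] [ 0.4064 -0.3136  0.1262]
V col 320 [(190, 202), (195, 197), (200, 172), (205, 136), (210, 65), (215, 73), (220, 83), (225, 64), (230, 64), (235, 61), (240, 62), (245, 62), (250, 63), (255, 61), (260, 61), (265, 65), (270, 94), (275, 123), (280, 138), (285, 151), (290, 158), (295, 162), (300, 161), (305, 160), (310, 160), (315, 47)]
210 289 355 y z if full width [ 0.6166 -0.0265  0.0132]
220 280 366 y z if full width [ 0.6159 -0.0333  0.0846]
230 274 371 y z if full width [ 0.6162 -0.0335  0.112 ]
240 268 377 y z if full width [ 0.6162 -0.0341  0.1354]
250 263 385 y z if full width [ 0.6155 -0.0349  0.1555]
260 257 388 y z if full width [ 0.6162 -0.0342  0.1675]
270 252 396 y z if full width [ 0.6156 -0.035   0.1817]
280 246 398 y z if full width [ 0.6163 -0.0341  0.1896]
290 246 401 y z if full width [ 0.6158 -0.0318  0.1929]
300 245 399 y z if full width [ 0.6163 -0.0282  0.1931]
310 247 399 y z if full width [ 0.616  -0.0242  0.1925]
350 250 396 y z if full width [ 0.616  -0.0083  0.1917]
360 250 395 y z if full width [ 0.6162 -0.0044  0.192 ]
370 251 395 y z if full width [ 0.616  -0.0004  0.1923]
380 251 394 y z if full width [0.6162 0.0036 0.1926]
```

Emit:
drive_tool --increments '[[[1,0,0,-0.1,0],[1,0,0,-0.25,0],[1,0,0,-0.45,0],[1,0,0,-0.65,0],[1,0,0,-0.85,0]]]'

```text
time_s: 40.38
tcp_pos: [0.6165, -0.0112, 0.2701]
eef_rot: [-179.9, 0.0, -90.0]
contact_force: [-0.2, 0.1, -0.6]
gripper_width: 0.0877
gripper_force: 0.0
```

Emit:
drive_tool --increments '[[[1,0.2,0.3,0,0],[1,0.4,0.6,0,0],[1,0.5,0.9,0,0],[1,0.6,1,0,0],[1,0.6,1,0,0]]]'

```text
time_s: 41.0
tcp_pos: [0.4964, -0.0838, 0.2694]
eef_rot: [-179.9, 0.0, -90.0]
contact_force: [0.1, 1.3, -0.3]
gripper_width: 0.0877
gripper_force: 0.0
```

Emit:
drive_tool --increments '[[[1,0.3,0.2,0,0],[1,0.6,0.3,0,0],[1,0.9,0.3,0,0],[1,1,0.3,0,0],[1,1,0.3,0,0]]]'

```text
time_s: 41.62
tcp_pos: [0.4611, -0.2036, 0.2678]
eef_rot: [180.0, 0.0, -90.1]
contact_force: [-0.3, 1.0, -0.3]
gripper_width: 0.088
gripper_force: 0.0
```

```bash
python3 - <<'E'
from h import *
np.set_printoptions(precision=4,suppress=True)
T=cam("top");a=capture("top")[:,:,::-1];b=cv2.imread("pics/top0.png");cv2.imwrite("pics/z.png",a)
hs=[cv2.cvtColor(i,cv2.COLOR_BGR2HSV) for i in(a,b)]
for h in hs:
    m=((h[...,0]>4)&(h[...,0]<18)&(h[...,1]>130)&(h[...,2]>100)).astype(np.uint8);k,l,st,c=cv2.connectedComponentsWithStats(m)
    for i in range(1,k):
        if st[i,4]>80 and 170<c[i][0]<400 and 180<c[i][1]<300:print(st[i],c[i],onz(T,[c[i]],.201))
    m=((h[...,0]>100)&(h[...,0]<120)&(h[...,1]>150)).astype(np.uint8)[225:275,210:320];print("blue rows",np.where(m.any(1))[0]+225,m.sum())
print(onz(T,[[264,255]],.033))
d=cv2.absdiff(a,b).max(2)>40
n,l,st,c=cv2.connectedComponentsWithStats(d.astype(np.uint8));print([(s.tolist()) for s in st[1:] if s[4]>25])
E
```

```text
[224 199  19  21 178] [232.1011 206.8933] [[0.6141 0.1171 0.201 ]]
[275 199  18  13 215] [283.4512 204.7767] [[ 0.6221 -0.0147  0.201 ]]
blue rows [248 249 250] 12
[224 200  21  21 262] [233.8359 209.7366] [[0.6067 0.1124 0.201 ]]
[370 220  23  24 399] [381.1479 232.1303] [[ 0.5555 -0.2664  0.201 ]]
[189 271  11  16 129] [194.0388 278.8837] [[0.4271 0.2064 0.201 ]]
blue rows [245 246 247 248 249 250 251 252 253 254 255 256 257 258 259 260 261 262
 263] 1097
[[0.5118 0.0438 0.033 ]]
[[220, 198, 197, 170, 14324], [230, 210, 15, 10, 90], [183, 266, 30, 28, 583], [296, 305, 3, 30, 44], [77, 312, 13, 8, 68], [289, 325, 3, 33, 45], [143, 369, 153, 111, 4659], [249, 374, 27, 9, 86], [238, 405, 50, 42, 517], [299, 410, 7, 7, 26], [303, 422, 12, 17, 76], [295, 443, 20, 37, 349], [47, 462, 23, 18, 122], [77, 463, 24, 17, 307], [114, 464, 28, 16, 278]]
```

```bash
python3 - <<'E'
from h import *
S=cam("scene");a=capture("scene")[:,:,::-1];b=cv2.imread("pics/scene0.png");cv2.imwrite("pics/zs.png",a)
print("expected new base/rim px",proj(S,[[.616,-.009,.201],[.616,-.009,.051]]).tolist())
for i in(a,b):
    h=cv2.cvtColor(i,cv2.COLOR_BGR2HSV)
    for nm,lo,hi in(("amber",4,18),("yel",22,34),("red",0,3),("blue",105,120),("purple",130,160)):
        m=((h[...,0]>=lo)&(h[...,0]<=hi)&(h[...,1]>150)&(h[...,2]>50)).astype(np.uint8);k,l,st,c=cv2.connectedComponentsWithStats(m)
        print(nm,[(s.tolist()) for s,q in zip(st[1:],c[1:]) if s[4]>60 and 200<q[0]<430 and q[1]>150])
E
```

```text
expected new base/rim px [[369.1180759017789, 230.43472502519694], [365.82158032493504, 271.60016865219285]]
amber [[387, 195, 28, 53, 1024], [351, 224, 31, 56, 1243], [251, 323, 31, 33, 586]]
yel [[230, 300, 31, 22, 503], [390, 353, 28, 25, 520]]
red [[215, 365, 28, 26, 545]]
blue []
purple [[278, 215, 17, 19, 121], [278, 229, 19, 24, 252]]
amber [[366, 151, 23, 53, 945], [388, 195, 27, 53, 1021], [251, 323, 31, 33, 641]]
yel [[230, 299, 31, 23, 505], [390, 353, 28, 25, 520]]
red [[215, 365, 28, 26, 547]]
blue [[313, 212, 70, 65, 1019]]
purple [[273, 203, 22, 25, 417], [278, 236, 19, 17, 241]]
```

```bash
python3 -c "
from plant import job
print(job.close_job())"
```

```text
the job is handed in; nothing more can be done
None
```

I handed the job in at about 42 s. The drip tray is home, and the amber bottle stands upside down on the free peg with its rim on the collar. In the last pictures the hung bottle and the bystanders I could compare (orange, lemon and red-lidded pot) had not moved. The bell and the paper roll were not checked, and no verdict came back when I handed in.

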